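# Change the keyed reagent pods in the slide stainer

### The job

Change the reagent pods of the slide stainer: pull its drawer out, take every used pod that is in it out and stand it upright in the dark staining tray, then seat each fresh pod from the bench to the left in a pocket of its own, turned so that its key rib drops into the pocket's slot and the pod goes fully down. When all fresh pods are in, push the drawer home until it stops and let go; leave the small things around the work where they are.

Things in the scene. Friction and masses are not known exactly. Their poses are not given: they have to be found in the camera images.
- drawer (a joint): The stainer's drawer (slide): 0 = shut against its stop, grows as it is pulled straight out of the front, hard stop at 0.135 m. Stays where left; slides at 3 to 5 N. Pulled out 0.12 m, the pockets lie clear of the roof, 60 mm behind the drawer's front panel (top 86 mm above the bench). A seated pod (top 75 mm) clears the roof (underside 82 mm); one standing on a pocket's rim strikes it.
- drawer_handle (a point): Centre of the drawer's bar handle, moving with it: a dark level bar 10 mm thick (x), 100 mm long (y), 14 mm high, centre 76 mm above the bench, on two arms 45 mm either side of its middle, 37 mm clear in front of the panel. Pinch it from above, front to back, at its middle. x points into the stainer (pushing direction), y along the bar, z up.
- stainer: The slide stainer, fixed on the bench: a low white box 200 mm deep (x), 300 mm wide (y), 98 mm high. Origin at the centre of its underside; its x points from its front to its back, away from the robot; the drawer comes out of its front, toward -x.
- staining_tray: Dark staining tray fixed on the bench at the right, 431 mm (x) by 325 mm (y), rim 24 mm high. Origin at the centre of its underside. Its inner floor (380 by 260 mm) is uneven: 8 mm above the bench where its own x is between -0.17 and 0.00, up to 12 mm where x is above 0.03. A petri dish stands in the far half (x about 0.12); the near half is free.
- coverslips_0: Bystander: small box, 33x33x16 mm, on the bench near the fresh pods. Origin at the centre of its underside. Leave it alone.
- dust_cap: Bystander: round black cap, 34 mm across, 20 mm high, on the bench near the fresh pods. Origin at the centre of its underside. Leave it alone.
- seat0 (a point): Pocket 0 of the drawer, moving with it (a row of three along the front, 88 mm apart, each turned differently): a black ring 14 mm high, 44 mm inside, 60 mm outside, with a 12 mm slot through its wall for the rib. Point: where a fully seated pod's centre lies, on the ring's axis, 31 mm above the pocket's floor, 17 mm above its rim. z up, x points from the axis to the slot.
- fresh0_c (a point): White round reagent pod, weighted foot, 40 mm across, 34 mm high, with a key rib 8 mm wide down one side (reaching 27 mm from its axis); on top a grey upright grip fin 12 mm thick, 36 mm long, 28 mm tall. A fresh pod (60 to 130 g), standing on the bench left of the stainer; may be absent. Point: the pod's centre, 31 mm above its underside; fin from 3 to 31 mm above it. z up the axis; x points to the rib, the fin lies along x.
- spent0_c (a point): White round reagent pod, weighted foot, 40 mm across, 34 mm high, with a key rib 8 mm wide down one side (reaching 27 mm from its axis); on top a grey upright grip fin 12 mm thick, 36 mm long, 28 mm tall. A used pod (60 g), at the start seated in pocket 0; may be absent. Point: the pod's centre, 31 mm above its underside; fin from 3 to 31 mm above it. z up the axis; x points to the rib, the fin lies along x.
- seat1 (a point): Pocket 1 of the drawer, moving with it (a row of three along the front, 88 mm apart, each turned differently): a black ring 14 mm high, 44 mm inside, 60 mm outside, with a 12 mm slot through its wall for the rib. Point: where a fully seated pod's centre lies, on the ring's axis, 31 mm above the pocket's floor, 17 mm above its rim. z up, x points from the axis to the slot.
- fresh1_c (a point): White round reagent pod, weighted foot, 40 mm across, 34 mm high, with a key rib 8 mm wide down one side (reaching 27 mm from its axis); on top a grey upright grip fin 12 mm thick, 36 mm long, 28 mm tall. A fresh pod (60 to 130 g), standing on the bench left of the stainer; may be absent. Point: the pod's centre, 31 mm above its underside; fin from 3 to 31 mm above it. z up the axis; x points to the rib, the fin lies along x.
- spent1_c (a point): White round reagent pod, weighted foot, 40 mm across, 34 mm high, with a key rib 8 mm wide down one side (reaching 27 mm from its axis); on top a grey upright grip fin 12 mm thick, 36 mm long, 28 mm tall. A used pod (60 g), at the start seated in pocket 1; may be absent. Point: the pod's centre, 31 mm above its underside; fin from 3 to 31 mm above it. z up the axis; x points to the rib, the fin lies along x.
- seat2 (a point): Pocket 2 of the drawer, moving with it (a row of three along the front, 88 mm apart, each turned differently): a black ring 14 mm high, 44 mm inside, 60 mm outside, with a 12 mm slot through its wall for the rib. Point: where a fully seated pod's centre lies, on the ring's axis, 31 mm above the pocket's floor, 17 mm above its rim. z up, x points from the axis to the slot.
- fresh2_c (a point): White round reagent pod, weighted foot, 40 mm across, 34 mm high, with a key rib 8 mm wide down one side (reaching 27 mm from its axis); on top a grey upright grip fin 12 mm thick, 36 mm long, 28 mm tall. A fresh pod (60 to 130 g), standing on the bench left of the stainer; may be absent. Point: the pod's centre, 31 mm above its underside; fin from 3 to 31 mm above it. z up the axis; x points to the rib, the fin lies along x.
- spent2_c (a point): White round reagent pod, weighted foot, 40 mm across, 34 mm high, with a key rib 8 mm wide down one side (reaching 27 mm from its axis); on top a grey upright grip fin 12 mm thick, 36 mm long, 28 mm tall. A used pod (60 g), at the start seated in pocket 2; may be absent. Point: the pod's centre, 31 mm above its underside; fin from 3 to 31 mm above it. z up the axis; x points to the rib, the fin lies along x.

How it is judged:
By the outcome, as a careful person would: the job done as asked, in the order asked, and still so for the second after the job is handed in, with the robot touching nothing.
Of fresh0, fresh1, fresh2 only 2 to 3 are there at a start; the rules pass over those that are not, and their reading is None.
Of spent0, spent1, spent2 only 2 to 3 are there at a start; the rules pass over those that are not, and their reading is None.
At some moment in a run one of fresh0, fresh1, fresh2 may be knocked a few centimetres aside while the robot is not near it.
It also fails if it takes over 210 s, if anything falls off the work surface, if the arm or the gripper's body presses on something with over 40 N, if the wrist force passes 120 N, or if a joint passes its speed limit or range.

### The arm

A 6-joint arm with a two-finger parallel gripper is mounted at the origin on a cart in front of the work surface, level with it; the furniture and walls round the work are solid. World frame = base frame: x ahead of the robot, y to its left, z up, the work surface at z = 0. Lengths are in m, angles in rad, forces in N, time in s.
With the tool pointing down it reaches from about 0.25 to 0.775 m from the base axis. Payload 4 kg.
Tool frame: the origin (TCP) lies on the centre line of the jaws, within the pads' length; the fingertips stand 19 mm ahead of it and the grasp point (between the pads) is the TCP; x points along the fingers, z is the direction in which the jaws open and shut, and the axes are right-handed (so a half turn about x gives the same grasp; the last joint's range is limited). The gripper opens to 94 mm and grips with 3 to 60 N. Pads are 16 mm wide; open, the fingers measure 119 mm over their backs; the gripper's body (75 mm by 177 mm) begins 78 mm behind the grasp point.
Start: joints at [1.133, 0.087, 1.371, -0, 1.684, -0.103], TCP at [0.181, 0.519, 0.225] pointing down, gripper open.
Joint ranges: [-3.1, 3.1], [-0.76, 2.03], [0.27, 2.55], [-1.08, 4.22], [0.17, 2.65], [-2.57, 2.57]. Speed limits (rad/s): [2.79, 2.79, 3.14, 3.14, 3.14, 3.14].

### API

Orientations are given as [roll, pitch, yaw] about the fixed x, y, z axes, in that order (R = Rz(yaw) Ry(pitch) Rx(roll)).
In Python, from bench import robot, snapshot, camera_params gives the robot as it stands.
- The arm moves only by the tool step_arm, never from a script. Its argument "motion" is text: rows parted by semicolons, each of 7 numbers parted by spaces: the opening in per cent of the stroke, from 0 (shut) to 100 (fully open), then the shift along the tool's x, y, z in cm, then the turn, a rotation vector about the tool's x, y, z in rad. A call has 1 to 20 rows; each row shifts and turns the commanded pose from where the row before left it, along the tool's axes as they then stand; what a row does not reach is not made up. A row lasts 1/12 s, in which the tool goes at most 41.7 mm and 7.16 degrees, less where a joint would pass 70% of its speed; a pose out of reach is approached as far as the arm can. A call with a gripper value outside its range is refused whole. The fingers move at their own pace and stop on an object; the grip force is fixed at half the most. Time passes only in rows, so rows that do not move let the fingers close. It gives the time, the measured TCP pose, the force and the opening at its end, in the units of the state.
- robot.get_obs(): the state, without advancing time (a new reading comes with each control period).
- snapshot(name): name is "scene" or "top"; returns the picture (420x560x3 uint8, red, green, blue); there is no depth.
- camera_params(name): a dict with "fx", "fy", "cx", "cy" (pixels), "R" (3x3) and "t" (3): a world point X has camera coordinates R X + t. Camera axes: x right, y down, z forward; pixel columns grow to the right and rows downward; lengths in m; the calibration is good to about 2 mm. A picture is of the moment at which its call begins. camera_params takes no time and is no camera call.
- robot.close_job(): hands the job in, once; it reports no verdict.
The state is a dict: "time": time; "joint_positions": joint angles; "qvel": joint speeds; "joint_torque": joint torques, N m; "tool_pos": TCP position; "ee_rot": TCP orientation; "wrist_force": force on the tool from outside, world axes, zero at the start; "wrist_torque": the same for the moment, N m; "width": finger opening in m.
Only numpy, scipy, OpenCV 4.12 (cv2) and the standard library are available. Lean on these libraries where they do the work, as an engineer would, in place of code of your own. Each camera call takes 0.05 s, during which the arm holds its last target.

## Working session

There is one attempt and no reset: what is moved stays moved. The work goes in short steps, Python scripts to look and compute and a tool call to move; the robot and the scene stay as the last step left them, time stands still between calls to the robot, and variables do not carry over. Pictures are saved under pics/ and viewed, and the job is handed in when it is done.

Besides the shell and the picture viewer there is one more tool, called after "Request:" as name(argument=value, ...) on one line, values as JSON. step_arm: Moves the arm, as the interface text tells. Its arguments: {"type":"object","properties":{"motion":{"type":"string"}},"required":["motion"]}

```bash
mkdir -p pics; ls
python3 - <<'E'
from bench import robot,snapshot,camera_params
import cv2
for n in("scene","top"):
    im=snapshot(n); cv2.imwrite(f"pics/{n}0.png",cv2.cvtColor(im,cv2.COLOR_RGB2BGR)); print(n,camera_params(n))
print(robot.get_obs())
E
```

```text
pics
scene {'fx': 456.9630578915006, 'fy': 456.9630578915006, 'cx': 279.20010410442063, 'cy': 210.6703648420751, 'R': array([[ 0.40117632, -0.91599597, -0.00299175],
       [-0.61045954, -0.26492342, -0.74642798],
       [ 0.68293244,  0.30127557, -0.66545948]]), 't': array([-0.20434722,  0.37864353,  0.87112712])}
top {'fx': 501.98664850300395, 'fy': 501.98664850300395, 'cx': 289.07242412660713, 'cy': 208.13079478851216, 'R': array([[ 0.01680032, -0.99984158, -0.00587838],
       [-0.99637807, -0.0162514 , -0.08346639],
       [ 0.08335763,  0.00725936, -0.99649325]]), 't': array([0.02339161, 0.53897956, 1.53549864])}
{'time': 0.1, 'joint_positions': array([ 1.13291503e+00,  8.78652940e-02,  1.37209131e+00, -1.55303861e-05,
        1.68360202e+00, -1.03085107e-01]), 'qvel': array([-0.00036173, -0.00185024, -0.00179059, -0.00026422,  0.00026937,
       -0.00082822]), 'joint_torque': array([ 2.51349156e-03, -3.41251624e+01, -3.03302228e+01,  7.20637199e-02,
        3.04257427e-02, -9.98399332e-05]), 'tool_pos': array([0.18052364, 0.51904546, 0.22343582]), 'ee_rot': array([ 3.04635853,  1.5688303 , -2.00082838]), 'wrist_force': array([-0.29638474,  0.03726644, -0.23585158]), 'wrist_torque': array([-0.04821258, -0.02507378,  0.04183105]), 'width': 0.09405502310309626}
```

View pics/scene0.png

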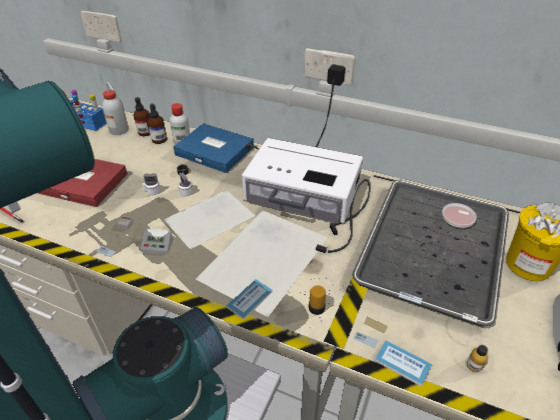

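View pics/top0.png

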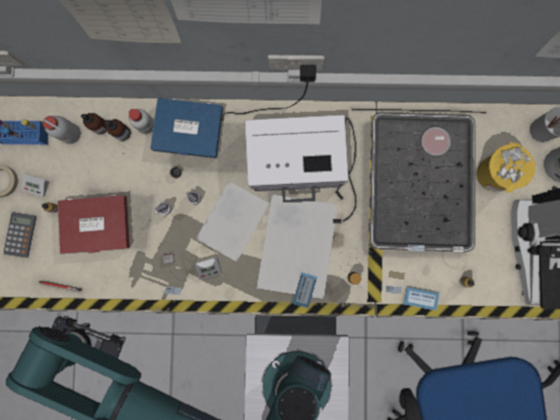

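```bash
cat > h.py <<'E'
from bench import robot,snapshot,camera_params
import cv2,numpy as np
from scipy.spatial.transform import Rotation as Ro
def P(n,X):
    c=camera_params(n);X=np.atleast_2d(X);q=X@c['R'].T+c['t']
    return np.c_[c['fx']*q[:,0]/q[:,2]+c['cx'],c['fy']*q[:,1]/q[:,2]+c['cy']]
def U(n,u,v,z):
    c=camera_params(n);d=c['R'].T@np.array([(u-c['cx'])/c['fx'],(v-c['cy'])/c['fy'],1]);o=-c['R'].T@c['t']
    return o+d*(z-o[2])/d[2]
def crop(n,name,x0,y0,w,h,s,im=None,pts=None):
    if im is None: im=snapshot(n)
    c=cv2.resize(im[y0:y0+h,x0:x0+w],None,fx=s,fy=s,interpolation=cv2.INTER_CUBIC)
    c=cv2.cvtColor(c,cv2.COLOR_RGB2BGR)
    if pts is not None:
        for p in pts:
            cv2.circle(c,(int((p[0]-x0+.5)*s),int((p[1]-y0+.5)*s)),2,(0,0,255),-1)
    for k in range(0,w,10):
        cv2.line(c,(k*s,0),(k*s,4),(255,0,0),1); cv2.putText(c,str(x0+k),(k*s,14),0,.3,(255,0,0))
    for k in range(0,h,10):
        cv2.line(c,(0,k*s),(4,k*s),(255,0,0),1); cv2.putText(c,str(y0+k),(5,k*s+4),0,.3,(255,0,0))
    cv2.imwrite('pics/'+name+'.png',c)
    return im
def st():
    o=robot.get_obs();R=Ro.from_euler('xyz',o['ee_rot'])
    print('t',round(o['time'],2),'pos',o['tool_pos'].round(4),'w',round(o['width'],4),'F',o['wrist_force'].round(1)); print(R.as_matrix().round(3)); return o,R.as_matrix()
E
python3 - <<'E'
from h import *
im=crop("scene","s1",135,155,70,55,11)
crop("scene","s2",235,135,135,90,5,im)
im=crop("top","t1",150,160,60,55,11)
crop("top","t2",235,105,125,105,6,im)
st()
E
```

```text
t 0.2 pos [0.1806 0.5192 0.2238] w 0.0943 F [0.6 0.6 0.7]
[[-0.001 -0.944  0.329]
 [-0.001  0.329  0.944]
 [-1.     0.    -0.001]]
```

View pics/s1.png

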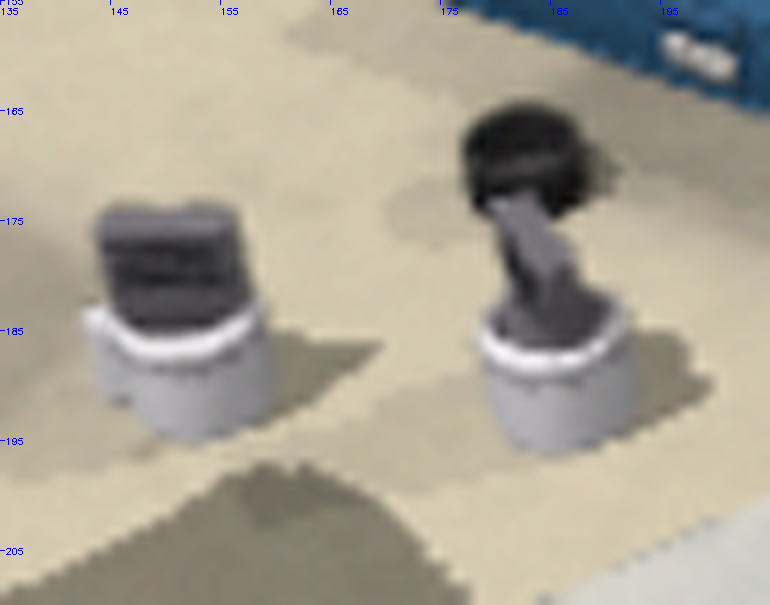

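View pics/s2.png

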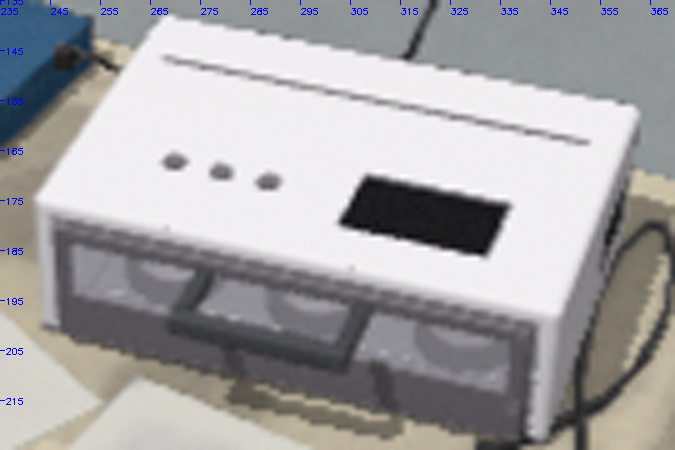

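View pics/t1.png

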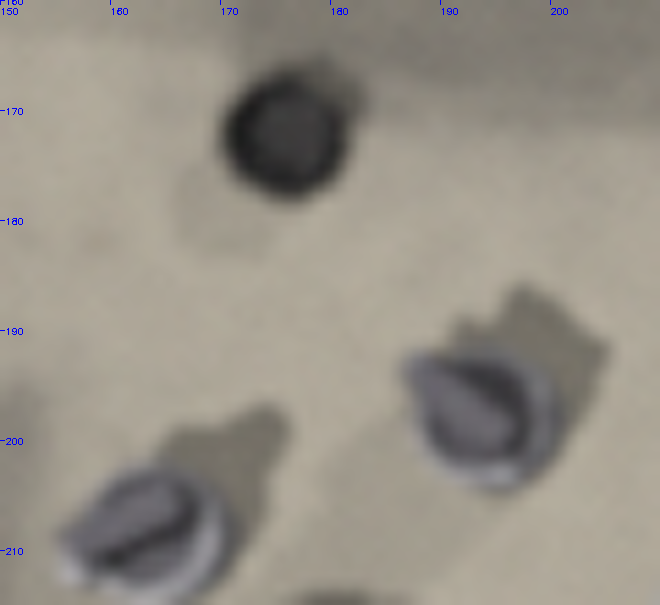

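View pics/t2.png

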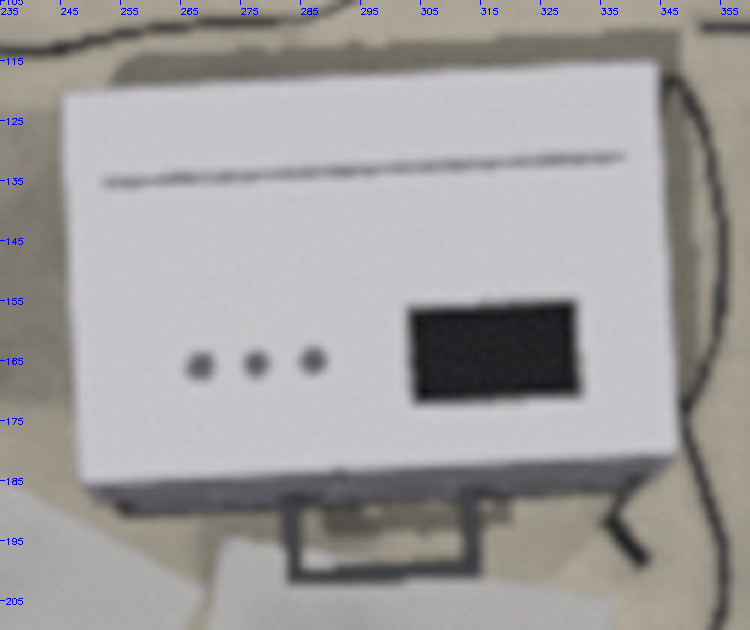

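Run:
```python
from h import *
p=[(245.6,120.2),(344.3,115.8),(347.8,180.8),(248.7,185.2)]
Q=np.array([U("top",*q,.098) for q in p]);print(Q.round(4))
Q2=np.array([U("scene",*q,.098) for q in [(266.5,138.5),(362.5,157),(345.5,198.5),(242,174.5)]]);print(Q2.round(4))
for q in Q,Q2:
  print('c',q.mean(0),'yaw',[np.arctan2(*(q[i]-q[j])[[1,0]]) for i,j in((0,3),(1,2))],[np.arctan2(*(q[i]-q[j])[[1,0]])-np.pi/2 for i,j in((0,1),(3,2))],[np.linalg.norm(q[i]-q[(i+1)%4]) for i in range(4)])
H=np.array([U("top",*q,.083) for q in[(283.6,200.2),(315,199.0)]]);print(H,H.mean(0))
H=np.array([U("scene",*q,.083) for q in[(269.5,200),(304.5,206)]]);print(H,H.mean(0))
# fresh pods: fin top z=.062 ; 
for n,q in(("top",(162,207.)),("top",(193,196.5)),("scene",(150,174.5)),("scene",(183.5,176.5))): print(n,U(n,*q,.062).round(4))
```

```text
[[ 0.7946  0.1666  0.098 ]
 [ 0.8126 -0.1291  0.098 ]
 [ 0.6163 -0.141   0.098 ]
 [ 0.5985  0.1526  0.098 ]]
[[ 0.7898  0.1648  0.098 ]
 [ 0.8113 -0.1309  0.098 ]
 [ 0.6136 -0.1419  0.098 ]
 [ 0.5984  0.1507  0.098 ]]
c [0.7055207  0.01228485 0.098     ] yaw [np.float64(0.07083019614108477), np.float64(0.060391365407747415)] [np.float64(0.06062095146812441), np.float64(0.06072686633134183)] [np.float64(0.29618638797459307), np.float64(0.19660085965351917), np.float64(0.29413371878375055), np.float64(0.19664225539669236)]
c [0.70327982 0.01066886 0.098     ] yaw [np.float64(0.07386468708522717), np.float64(0.05578911217975201)] [np.float64(0.07258873538447075), np.float64(0.051829663154712824)] [np.float64(0.2964858335189735), np.float64(0.1980069639443872), np.float64(0.29297782103882647), np.float64(0.19189766838868036)]
[[ 0.55697052  0.04861631  0.083     ]
 [ 0.5620922  -0.04509972  0.083     ]] [0.55953136 0.00175829 0.083     ]
[[ 0.54584188  0.04355265  0.083     ]
 [ 0.56010479 -0.04958308  0.083     ]] [ 0.55297333 -0.00301522  0.083     ]
top [0.5324 0.4171 0.062 ]
top [0.5659 0.3241 0.062 ]
scene [0.5342 0.4183 0.062 ]
scene [0.5646 0.3242 0.062 ]
```

Request:
step_arm(motion="42 0 0 0 0.098 0 0;42 0 0 0 0.098 0 0;42 0 0 0 0.098 0 0;42 0 0 0 0.098 0 0;42 0 0 0 0.098 0 0;42 0 0 0 0.098 0 0;42 0 0 0 0.098 0 0;42 0 0 0 0.098 0 0;42 0 0 0 0.098 0 0;42 0 0 0 0.098 0 0;42 0 0 0 0.098 0 0;42 0 0 0 0.098 0 0")

```text
time: 1.2
tool_pos: [0.1807, 0.5193, 0.2241]
ee_rot: [-2.09, 1.57, -2.034]
wrist_force: [0.7, 0.6, 0.8]
width: 0.0394
```

Request:
step_arm(motion="42 0 -2.7 1.72 0 0 0;42 0 -2.7 1.72 0 0 0;42 0 -2.7 1.72 0 0 0;42 0 -2.7 1.72 0 0 0;42 0 -2.7 1.72 0 0 0;42 0 -2.7 1.72 0 0 0;42 0 -2.7 1.72 0 0 0;42 0 -2.7 1.72 0 0 0;42 0 -2.7 1.72 0 0 0;42 0 -2.7 1.72 0 0 0;42 0 -2.7 1.72 0 0 0;42 0 -2.7 1.72 0 0 0;42 0 -2.7 1.72 0 0 0;42 0 -2.7 1.72 0 0 0;42 0 -2.7 1.72 0 0 0;42 0 -2.7 1.72 0 0 0;42 0 -2.7 1.72 0 0 0;42 0 -2.7 1.72 0 0 0;42 0 -2.7 1.72 0 0 0;42 0 -2.7 1.72 0 0 0")

```text
time: 2.87
tool_pos: [0.5571, -0.0004, 0.2242]
ee_rot: [2.48, 1.57, 2.54]
wrist_force: [-0.5, 0.5, 0.1]
width: 0.0391
```

Request:
step_arm(motion="42 0 0 0 0 0 0;42 0 0 0 0 0 0;42 0 0 0 0 0 0")

```text
time: 3.12
tool_pos: [0.5561, 0.0015, 0.2241]
ee_rot: [2.419, 1.569, 2.479]
wrist_force: [-0.6, -0.0, -0.6]
width: 0.0392
```

```bash
cat >> h.py <<'E'
def go(x,y,z,yaw=None,flip=True):
    """shift needed in tool axes AFTER turning, cm; yaw = world angle of tool z (mod pi)"""
    o,R=st(); cur=np.arctan2(R[1,2],R[0,2])
    d=0 if yaw is None else yaw-cur
    d=(d+np.pi)%(2*np.pi)-np.pi
    opts=[d, d-np.pi if d>0 else d+np.pi]
    D=np.array([x,y,z])-o['tool_pos']
    print('q',o['joint_positions'].round(2),'curyaw',cur.round(4),'tilt',R[:2,0].round(4))
    for d in opts:
        t=cur+d; zz=np.array([np.cos(t),np.sin(t)]);yy=np.array([-zz[1],zz[0]])
        print('turn x %.4f'%-d,'| shift cm x %.2f y %.2f z %.2f'%(-D[2]*100,D[:2]@yy*100,D[:2]@zz*100))
        if yaw is None: break
E
python3 - <<'E'
from h import *
go(.5575,.0025,.08,.062)
im=crop("top","t3",235,105,125,105,6)
crop("scene","s3",235,100,135,120,5)
crop("top","t3b",0,100,240,220,3,im)
E
```

```text
t 3.12 pos [0.5561 0.0015 0.2241] w 0.0392 F [-0.6 -0.  -0.6]
[[-0.001 -0.06   0.998]
 [ 0.001  0.998  0.06 ]
 [-1.     0.001 -0.001]]
q [-0.1   0.1   1.36  0.    1.69 -0.16] curyaw 0.06 tilt [-0.0011  0.0009]
turn x -0.0020 | shift cm x 14.41 y 0.09 z 0.15
turn x 3.1396 | shift cm x 14.41 y -0.09 z -0.15
```

View pics/s3.png

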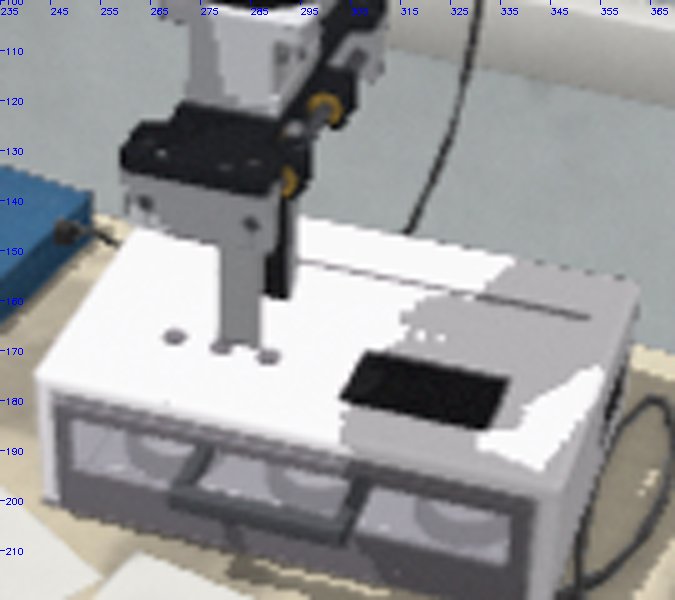

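View pics/t3b.png

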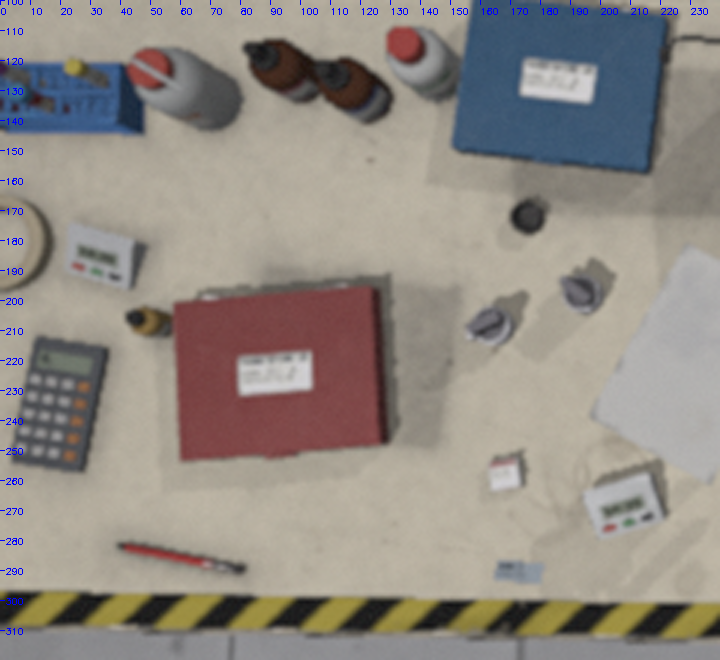

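Request:
step_arm(motion="42 1.8 0.1 0.1 0 0 0;42 1.8 0 0 0 0 0;42 1.8 0 0 0 0 0;42 1.8 0 0 0 0 0;42 1.8 0 0 0 0 0;42 1.8 0 0 0 0 0;42 1.8 0 0 0 0 0;42 1.8 0 0 0 0 0;42 0 0 0 0 0 0;42 0 0 0 0 0 0")

```text
time: 4.05
tool_pos: [0.5563, 0.0033, 0.0799]
ee_rot: [2.876, 1.569, 2.938]
wrist_force: [-0.3, -0.0, 0.7]
width: 0.0399
```

Run:
```python
from h import *
go(.5575,.0025,.078,.062)
im=crop("top","t4",260,150,80,70,8)
crop("scene","s4",235,130,135,100,5)
```

```text
t 4.05 pos [0.5563 0.0033 0.0799] w 0.0399 F [-0.3 -0.   0.7]
[[-0.002 -0.062  0.998]
 [ 0.     0.998  0.062]
 [-1.     0.001 -0.002]]
q [-0.1   0.18  1.56  0.    1.4  -0.16] curyaw 0.0616 tilt [-0.0021  0.0004]
turn x -0.0004 | shift cm x 0.19 y -0.08 z 0.12
turn x 3.1412 | shift cm x 0.19 y 0.08 z -0.12
```

View pics/s4.png

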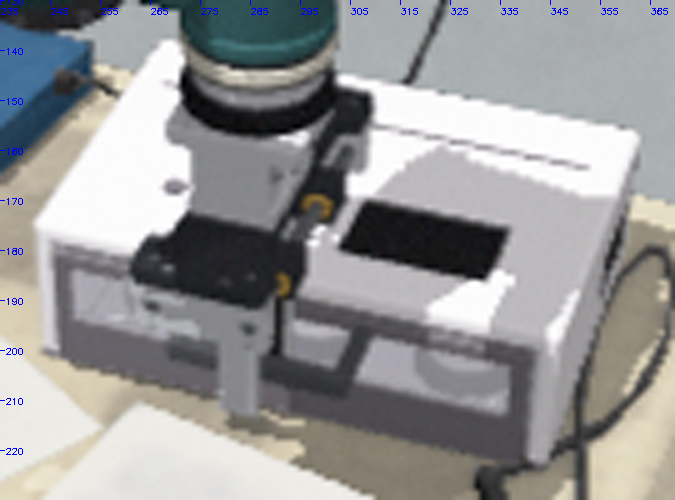

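Request:
step_arm(motion="42 0.3 0 0 0 0 0;0 0 0 0 0 0 0;0 0 0 0 0 0 0;0 0 0 0 0 0 0;0 0 0 0 0 0 0;0 0 0 0 0 0 0;0 0 0 0 0 0 0")

```text
time: 4.73
tool_pos: [0.5583, 0.0021, 0.0779]
ee_rot: [-0.046, 1.569, 0.014]
wrist_force: [3.5, -0.2, -0.2]
width: 0.0095
```

Request:
step_arm(motion="0 0 0 -0.5 0 0 0;0 0 0 -0.8 0 0 0;0 0 0 -0.8 0 0 0;0 0 0 -0.8 0 0 0;0 0 0 -0.8 0 0 0;0 0 0 -0.8 0 0 0;0 0 0 -0.8 0 0 0;0 0 0 -0.8 0 0 0;0 0 0 -0.8 0 0 0;0 0 0 -0.8 0 0 0;0 0 0 -0.8 0 0 0;0 0 0 -0.8 0 0 0;0 0 0 -0.8 0 0 0;0 0 0 -0.8 0 0 0;0 0 0 -0.8 0 0 0;0 0 0 -0.8 0 0 0;0 0 0 -0.2 0 0 0;0 0 0 0 0 0 0;0 0 0 0 0 0 0")

```text
time: 6.32
tool_pos: [0.4293, -0.0066, 0.0778]
ee_rot: [-2.22, 1.568, -2.16]
wrist_force: [-0.5, -5.9, 4.4]
width: 0.0099
```

Run:
```python
from h import *
st()
```

```text
t 6.32 pos [ 0.4293 -0.0066  0.0778] w 0.0099 F [-0.5 -5.9  4.4]
[[-0.002 -0.06   0.998]
 [-0.003  0.998  0.06 ]
 [-1.    -0.002 -0.002]]
```

Request:
step_arm(motion="45 0 0 0 0 0 0;45 0 0 0 0 0 0;45 0 0 0 0 0 0;45 0 0 0 0 0 0;45 -1.5 0 0 0 0 0;45 -3 0 0 0 0 0;45 -3 0 0 0 0 0;45 -3 0 0 0 0 0;45 -3 0 0 0 0 0;45 0 2.5 -2 0 0 0;45 0 2.5 -2 0 0 0;45 0 2.5 -2 0 0 0;45 0 2.5 -2 0 0 0;45 0 2.5 -2 0 0 0;45 0 0 0 0 0 0")

```text
time: 7.57
tool_pos: [0.32, 0.1164, 0.2124]
ee_rot: [2.035, 1.568, 2.102]
wrist_force: [0.3, 1.0, -0.6]
width: 0.0425
```

Run:
```python
from h import *
st()
im=crop("top","t5",245,165,110,85,7)
im=crop("scene","s5",190,150,160,120,5)
```

```text
t 7.57 pos [0.32   0.1164 0.2124] w 0.0425 F [ 0.3  1.  -0.6]
[[-0.002 -0.066  0.998]
 [ 0.003  0.998  0.066]
 [-1.     0.003 -0.001]]
```

View pics/t5.png

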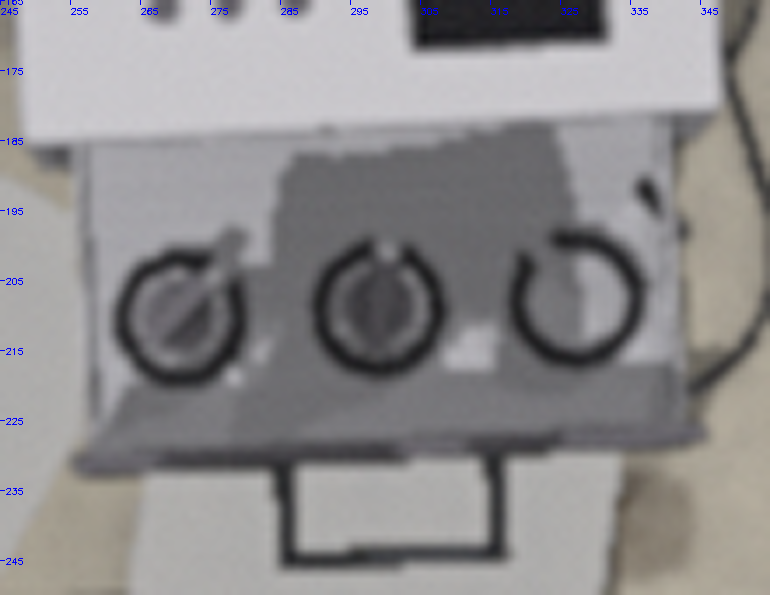

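View pics/s5.png

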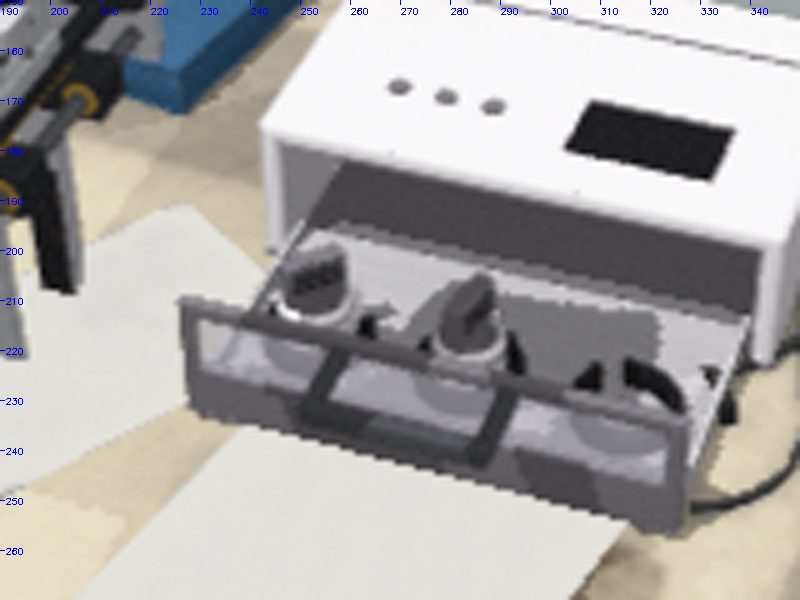

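Run:
```python
from h import *
for q in [(269.7,210.3),(299.0,208.8),(327.5,207.3)]: print(U("top",*q,.027).round(4))
for q in [(286.3,244.5),(316,243)]: print(U("top",*q,.083).round(4))
# slots
for q in [(277.5,199.3),(300.3,200.3),(320.5,200.3)]: print(U("top",*q,.027).round(4))
c=np.array([.4293,-.0066]);d=np.array([np.cos(.062),np.sin(.062)])
for k in(88,0,-88): print(c+.102*d+k/1000*np.array([-d[1],d[0]]))
im=snapshot("top")
crop("top","t6",255,190,85,35,9,im)
im=snapshot("scene")
crop("scene","s6",235,190,110,65,7,im)
```

```text
[0.5304 0.0921 0.027 ]
[0.5366 0.0015 0.027 ]
[ 0.5427 -0.0866  0.027 ]
[0.4251 0.0383 0.083 ]
[ 0.431  -0.0497  0.083 ]
[0.565  0.0686 0.027 ]
[ 0.5631 -0.0021  0.027 ]
[ 0.5641 -0.0647  0.027 ]
[0.52565151 0.08755087]
[ 5.31104019e-01 -2.80050797e-04]
[ 0.53655652 -0.08811097]
```

View pics/t6.png

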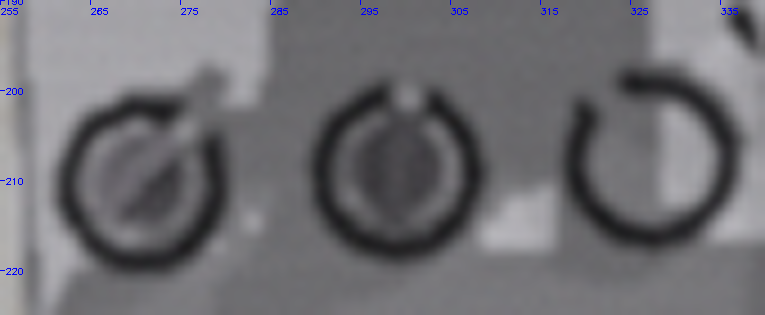

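View pics/s6.png

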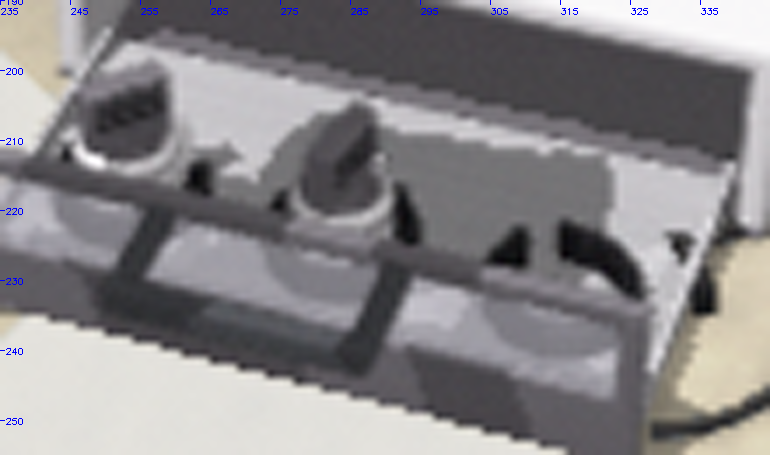

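```bash
cat > ringfit.py <<'E'
from h import *
from scipy.ndimage import map_coordinates
from scipy.optimize import minimize
def samp(im,n,X):
    p=P(n,X);g=im.astype(float).mean(2)
    return map_coordinates(g,[p[:,1],p[:,0]],order=1)
def ring(c,r,z,a): return np.c_[c[0]+r*np.cos(a),c[1]+r*np.sin(a),np.full_like(a,z)]
def fit(im,c0,a0,n="top",z=.027):
    a=np.linspace(0,2*np.pi,180,endpoint=False)
    def cost(p):
        rel=(a-p[2]+np.pi)%(2*np.pi)-np.pi
        wall=np.abs(rel)>.27
        s=0
        for r in(.024,.026,.028): s+=samp(im,n,ring(p,r,z,a[wall])).mean()
        s-=3*samp(im,n,ring(p,.026,z,a[np.abs(rel)<.2])).mean()*.3
        return s
    best=None
    for da in np.linspace(-.3,.3,7):
        r=minimize(cost,[*c0,a0+da],method='Nelder-Mead',options=dict(initial_simplex=[[*c0,a0+da],[c0[0]+.004,c0[1],a0+da],[c0[0],c0[1]+.004,a0+da],[*c0,a0+da+.1]],xatol=1e-5))
        if best is None or r.fun<best.fun: best=r
    return best.x,best.fun
if __name__=="__main__":
    im=snapshot("top")
    G=[((.5304,.0921),-.6),((.5366,.0015),-.13),((.5427,-.0866),.8)]
    for c,a in G: x,f=fit(im,c,a);print(x.round(4),round(f,1),'rel yaw',(x[2]-.062).round(3))
E
python3 ringfit.py
```

```text
Traceback (most recent call last):
  File "ringfit.py", line 25, in <module>
    for c,a in G: x,f=fit(im,c,a);print(x.round(4),round(f,1),'rel yaw',(x[2]-.062).round(3))
                      ~~~^^^^^^^^
  File "ringfit.py", line 19, in fit
    r=minimize(cost,[*c0,a0+da],method='Nelder-Mead',options=dict(initial_simplex=[[*c0,a0+da],[c0[0]+.004,c0[1],a0+da],[c0[0],c0[1]+.004,a0+da],[*c0,a0+da+.1]],xatol=1e-5))
  File "ringfit.py", line 14, in cost
    for r in(.024,.026,.028): s+=samp(im,n,ring(p,r,z,a[wall])).mean()
                                 ~~~~^^^^^^^^^^^^^^^^^^^^^^^^^^
  File "ringfit.py", line 5, in samp
    p=P(n,X);g=im.astype(float).mean(2)
  File "h.py", line 5, in P
    c=camera_params(n);X=np.atleast_2d(X);q=X@c['R'].T+c['t']
ValueError: time passes only in moves, steps and waits
```

```bash
sed -i 's/^def P(n,X):/import functools\ncamera_params=functools.lru_cache(None)(camera_params)\ndef P(n,X):/' h.py; python3 ringfit.py; python3 -c "
from h import *
st()"
```

```text
[ 0.5309  0.0901 -0.6726] 64.8 rel yaw -0.735
[ 0.5371  0.0026 -0.1304] 40.7 rel yaw -0.192
[ 0.5426 -0.0846  0.6288] 71.7 rel yaw 0.567
t 7.87 pos [0.3239 0.1126 0.2122] w 0.0426 F [ 0.5 -0.6  0.4]
[[-0.001 -0.058  0.998]
 [-0.     0.998  0.058]
 [-1.    -0.    -0.001]]
```

```bash
cat > ov.py <<'E'
from ringfit import *
def overlay(name,poses,n="top",box=(255,190,85,40),s=9,im=None,z=.027):
    pts=[]
    for x,y,a in poses:
        h1=np.arcsin(6/22);h2=np.arcsin(6/30)
        pts+=list(P(n,ring((x,y),.030,z,np.linspace(a+h2,a+2*np.pi-h2,60))))
        pts+=list(P(n,ring((x,y),.022,z,np.linspace(a+h1,a+2*np.pi-h1,45))))
        pts+=list(P(n,[[x,y,z]]))
        pts+=list(P(n,ring((x,y),.036,z,np.array([a]))))
    return crop(n,name,*box,s,im,pts)
E
python3 - <<'E'
from ov import *
ps=[(.5310,.0905,-.60),(.5367,.0022,-.13),(.5424,-.0860,.78)]
overlay("o1",ps); overlay("o2",ps,"scene",(235,190,110,65),7)
E
```

```text
(no output)
```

View pics/o1.png

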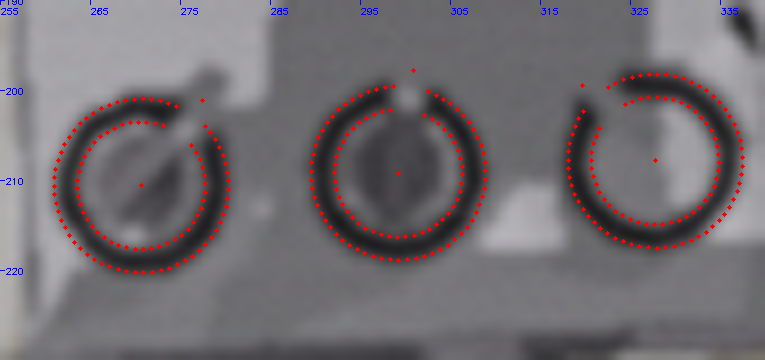

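View pics/o2.png

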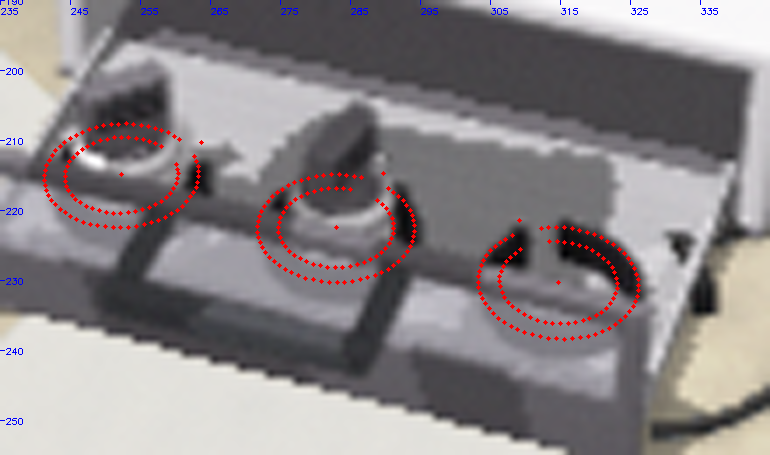

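Run:
```python
from h import *
for q in [(372,114),(474,116.5),(474.5,248),(371,248)]: print(U("top",*q,.024).round(3))
for q in [(400,225),(430,225)]: print(U("top",*q,.008).round(3))
go(.531,.0905,.20,.96)
```

```text
[ 0.84  -0.224  0.024]
[ 0.837 -0.544  0.024]
[ 0.425 -0.54   0.024]
[ 0.419 -0.222  0.024]
[ 0.493 -0.315  0.008]
[ 0.494 -0.408  0.008]
t 7.97 pos [0.3239 0.1126 0.2122] w 0.042 F [-0.1 -0.1  1.3]
[[-0.001 -0.058  0.998]
 [-0.     0.998  0.058]
 [-1.    -0.    -0.001]]
q [ 0.17 -0.39  1.81 -0.    1.72  0.11] curyaw 0.0581 tilt [-0.0008 -0.0001]
turn x -0.9019 | shift cm x 1.22 y -18.24 z 10.07
turn x 2.2397 | shift cm x 1.22 y 18.24 z -10.07
```

Request:
step_arm(motion="40 0 0 0 -0.1 0 0;40 0 0 0 -0.1 0 0;40 0 0 0 -0.1 0 0;40 0 0 0 -0.1 0 0;40 0 0 0 -0.1 0 0;40 0 0 0 -0.1 0 0;40 0 0 0 -0.1 0 0;40 0 0 0 -0.1 0 0;40 0 0 0 -0.1 0 0;40 0.15 -2.03 1.12 0 0 0;40 0.15 -2.03 1.12 0 0 0;40 0.15 -2.03 1.12 0 0 0;40 0.15 -2.03 1.12 0 0 0;40 0.15 -2.03 1.12 0 0 0;40 0.15 -2.03 1.12 0 0 0;40 0.15 -2.03 1.12 0 0 0;40 0.15 -2.03 1.12 0 0 0;40 0.15 -2.03 1.12 0 0 0;40 0 0 0 0 0 0;40 0 0 0 0 0 0")

```text
time: 9.63
tool_pos: [0.5314, 0.0901, 0.1977]
ee_rot: [2.191, 1.568, -3.134]
wrist_force: [0.3, -0.2, -0.4]
width: 0.0376
```

Run:
```python
from h import *
go(.531,.0905,.069,.96)
```

```text
t 9.63 pos [0.5314 0.0901 0.1977] w 0.0376 F [ 0.3 -0.2 -0.4]
[[-0.003 -0.818  0.575]
 [-0.     0.575  0.818]
 [-1.     0.002 -0.002]]
q [ 0.06  0.07  1.44  0.    1.63 -0.9 ] curyaw 0.9581 tilt [-0.0028 -0.    ]
turn x -0.0019 | shift cm x 12.87 y 0.05 z 0.01
turn x 3.1397 | shift cm x 12.87 y -0.05 z -0.01
```

Request:
step_arm(motion="40 1.8 0 0 0 0 0;40 1.8 0 0 0 0 0;40 1.8 0 0 0 0 0;40 1.8 0 0 0 0 0;40 1.8 0 0 0 0 0;40 1.8 0 0 0 0 0;40 1.3 0 0 0 0 0;40 0.7 0 0 0 0 0;40 0 0 0 0 0 0;40 0 0 0 0 0 0")

```text
time: 10.47
tool_pos: [0.5306, 0.091, 0.0714]
ee_rot: [0.151, 1.571, 1.111]
wrist_force: [0.3, -0.2, 0.3]
width: 0.0377
```

Run:
```python
from h import *
st()
crop("scene","s7",215,150,110,85,7)
```

```text
t 10.47 pos [0.5306 0.091  0.0714] w 0.0377 F [ 0.3 -0.2  0.3]
[[ 0.    -0.819  0.574]
 [ 0.     0.574  0.819]
 [-1.     0.     0.   ]]
```

View pics/s7.png

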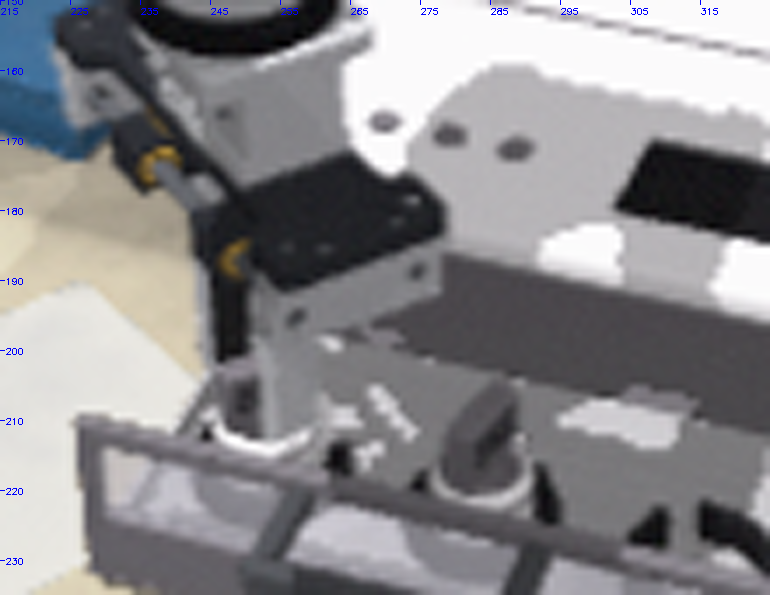

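Fingers straddle the fin. Close and lift.

Request:
step_arm(motion="0 0.2 0 0 0 0 0;0 0 0 0 0 0 0;0 0 0 0 0 0 0;0 0 0 0 0 0 0;0 0 0 0 0 0 0;0 0 0 0 0 0 0")

```text
time: 11.02
tool_pos: [0.5311, 0.0912, 0.0694]
ee_rot: [-0.773, 1.57, 0.187]
wrist_force: [-0.4, 0.2, 1.1]
width: 0.0114
```

Run:
```python
from h import *
st()
```

```text
t 11.02 pos [0.5311 0.0912 0.0694] w 0.0114 F [-0.4  0.2  1.1]
[[ 0.001 -0.819  0.573]
 [ 0.     0.573  0.819]
 [-1.    -0.001  0.001]]
```

Request:
step_arm(motion="0 -0.8 0 0 0 0 0;0 -1.5 0 0 0 0 0;0 -1.8 0 0 0 0 0;0 -1.8 0 0 0 0 0;0 -1.8 0 0 0 0 0;0 -1.8 0 0 0 0 0;0 -1.8 0 0 0 0 0;0 -1.8 0 0 0 0 0;0 0 0 0 0 0 0;0 0 0 0 0 0 0")

```text
time: 11.85
tool_pos: [0.5314, 0.0911, 0.2012]
ee_rot: [-0.873, 1.568, 0.087]
wrist_force: [0.3, -0.5, -1.0]
width: 0.0117
```

Run:
```python
from h import *
go(.50,-.31,.20)
crop("scene","s8",215,100,130,135,5)
```

```text
t 11.85 pos [0.5314 0.0911 0.2012] w 0.0117 F [ 0.3 -0.5 -1. ]
[[ 0.003 -0.819  0.573]
 [ 0.     0.574  0.819]
 [-1.    -0.002  0.002]]
q [ 0.06  0.07  1.44  0.    1.63 -0.9 ] curyaw 0.96 tilt [0.0027 0.0002]
turn x -0.0000 | shift cm x 0.12 y -20.43 z -34.66
```

View pics/s8.png

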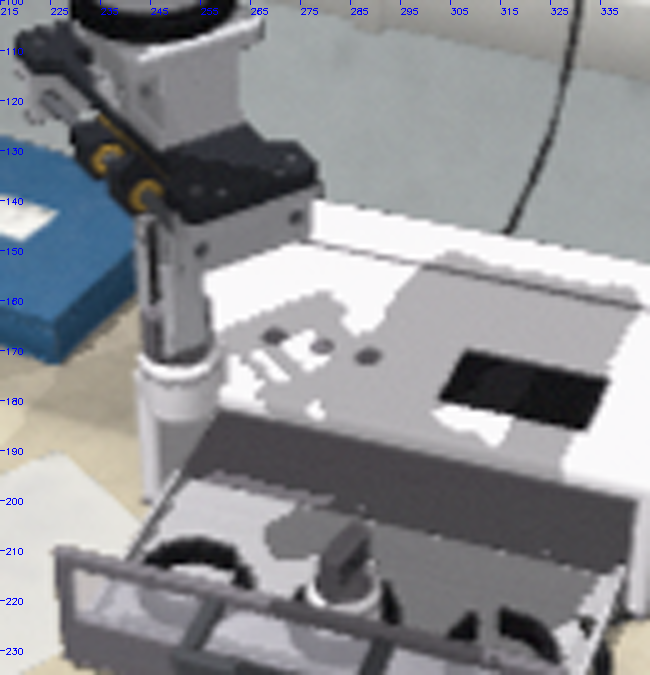

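Request:
step_arm(motion="0 0 -0.6 -1.1 0 0 0;0 0 -1.28 -2.17 0 0 0;0 0 -1.28 -2.17 0 0 0;0 0 -1.28 -2.17 0 0 0;0 0 -1.28 -2.17 0 0 0;0 0 -1.28 -2.17 0 0 0;0 0 -1.28 -2.17 0 0 0;0 0 -1.28 -2.17 0 0 0;0 0 -1.28 -2.17 0 0 0;0 0 -1.28 -2.17 0 0 0;0 0 -1.28 -2.17 0 0 0;0 0 -1.28 -2.17 0 0 0;0 0 -1.28 -2.17 0 0 0;0 0 -1.28 -2.17 0 0 0;0 0 -1.28 -2.17 0 0 0;0 0 -1.28 -2.17 0 0 0;0 0 -0.6 -1.1 0 0 0;0 0 0 0 0 0 0;0 0 0 0 0 0 0;0 0 0 0 0 0 0")

```text
time: 13.57
tool_pos: [0.4985, -0.3095, 0.1994]
ee_rot: [1.06, 1.569, 2.02]
wrist_force: [0.4, 0.4, -0.1]
width: 0.012
```

Request:
step_arm(motion="0 1.8 0 0 0 0 0;0 1.8 0 0 0 0 0;0 1.8 0 0 0 0 0;0 1.8 0 0 0 0 0;0 1.8 0 0 0 0 0;0 1.8 0 0 0 0 0;0 1.2 0 0 0 0 0;0 0.8 0 0 0 0 0;0 0 0 0 0 0 0;0 0 0 0 0 0 0;0 0 0 0 0 0 0")

```text
time: 14.48
tool_pos: [0.4994, -0.3109, 0.0733]
ee_rot: [-1.561, 1.568, -0.601]
wrist_force: [0.0, -0.2, -1.0]
width: 0.0118
```

Request:
step_arm(motion="0 0.3 0 0 0 0 0;0 0.3 0 0 0 0 0;0 0.1 0 0 0 0 0;0 0.1 0 0 0 0 0;0 0 0 0 0 0 0;0 0 0 0 0 0 0")

```text
time: 14.98
tool_pos: [0.4986, -0.3106, 0.064]
ee_rot: [-0.302, 1.571, 0.658]
wrist_force: [0.6, 0.6, -0.9]
width: 0.0122
```

Request:
step_arm(motion="0 0.1 0 0 0 0 0;0 0.05 0 0 0 0 0;0 0 0 0 0 0 0;0 0 0 0 0 0 0")

```text
time: 15.32
tool_pos: [0.4988, -0.3107, 0.0638]
ee_rot: [-1.586, 1.57, -0.626]
wrist_force: [-1.8, 0.9, 5.5]
width: 0.0118
```

Contact. Release and rise.

Request:
step_arm(motion="40 0 0 0 0 0 0;40 0 0 0 0 0 0;40 0 0 0 0 0 0;40 0 0 0 0 0 0;40 -1 0 0 0 0 0;40 -2 0 0 0 0 0;40 -2 0 0 0 0 0;40 -2 0 0 0 0 0;40 -2 0 0 0 0 0;40 -2 0 0 0 0 0;40 -2 0 0 0 0 0;40 -1.5 0 0 0 0 0;40 0 0 0 0 0 0;40 0 0 0 0 0 0")

```text
time: 16.48
tool_pos: [0.4991, -0.3109, 0.2089]
ee_rot: [-1.583, 1.568, -0.623]
wrist_force: [0.3, -0.2, -0.6]
width: 0.0375
```

Run:
```python
from h import *
go(.5367,.0022,.20,1.44)
crop("scene","s9",330,170,180,150,4)
crop("top","t9",150,160,190,110,4)
```

```text
t 16.48 pos [ 0.4991 -0.3109  0.2089] w 0.0375 F [ 0.3 -0.2 -0.6]
[[ 0.002 -0.819  0.574]
 [-0.002  0.574  0.819]
 [-1.    -0.003 -0.   ]]
q [-0.65  0.17  1.31  0.    1.66 -1.61] curyaw 0.96 tilt [ 0.0023 -0.0017]
turn x -0.4800 | shift cm x 0.89 y 0.35 z 31.53
turn x 2.6616 | shift cm x 0.89 y -0.35 z -31.53
```

View pics/s9.png

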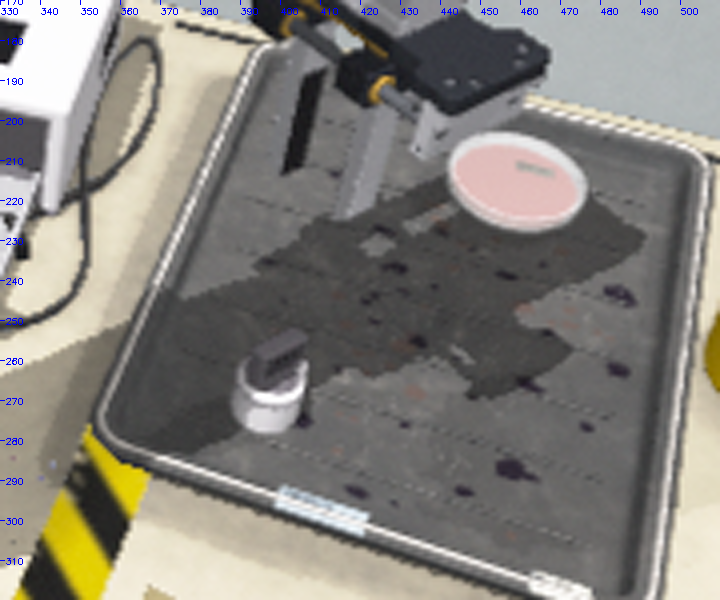

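View pics/t9.png

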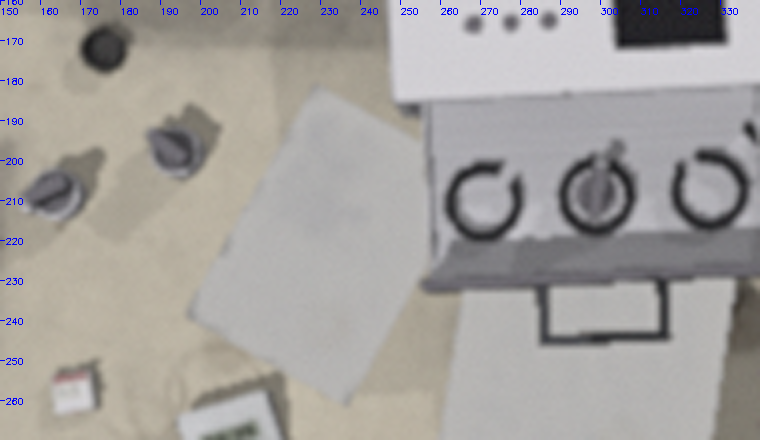

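Run:
```python
from ov import *
im=snapshot("top")
ps=[]
for c,a in [((.531,.0905),-.6),((.5367,.0022),-.13),((.5424,-.086),.74)]:
    x,f=fit(im,c,a);print(x.round(4),round(f,1)); ps.append(x)
ps=[(.5310,.0910,-.61),(.5367,.0025,-.13),(.5424,-.0855,.74)]
overlay("o3",ps,im=im)
```

```text
[ 0.5314  0.0896 -0.6887] 51.7
[ 0.5371  0.0024 -0.1086] 76.8
[ 0.5426 -0.0853  0.6377] 56.3
```

View pics/o3.png

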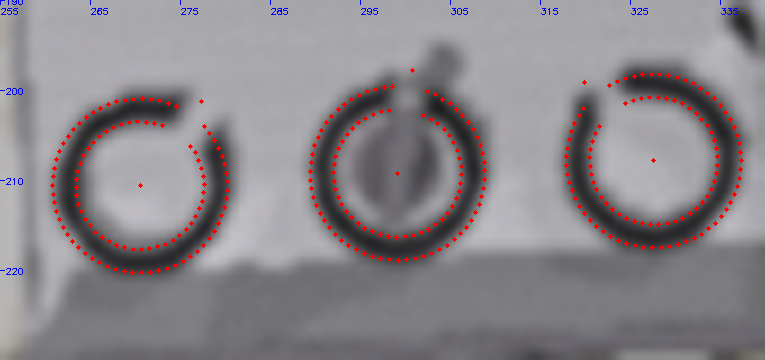

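Run:
```python
from ov import *
im=snapshot("top")
for c,a0 in [((.531,.0908),-.65),((.5368,.0025),-.12),((.5424,-.0853),.68)]:
  for cc in (c,):
    a=a0+np.linspace(-.9,.9,361)
    v=np.mean([samp(im,"top",ring(cc,r,.027,a)) for r in(.0245,.026,.0275)],0)
    lo=np.median(np.sort(v)[:150]);hi=v[100:260].max();th=(lo+hi)/2
    m=a[v>th]; print(m.min().round(3),m.max().round(3),'mid',((m.min()+m.max())/2).round(3),'centroid',(np.sum(a*np.clip(v-th,0,None))/np.sum(np.clip(v-th,0,None))).round(3),lo,hi)
```

```text
-0.975 -0.485 mid -0.73 centroid -0.727 55.155762153035816 170.69921876344645
-0.32 0.09 mid -0.115 centroid -0.116 52.03303744947914 134.08578957481345
0.395 0.855 mid 0.625 centroid 0.616 57.294124793575435 154.40421634293082
```

Run:
```python
from ov import *
im=snapshot("scene")
print(-camera_params("scene")["R"].T@camera_params("scene")["t"])
ps=[(.5310,.0908,-.71),(.5367,.0025,-.115),(.5424,-.0855,.61)]
overlay("o4",ps,"scene",(235,190,110,60),7,im)
for c,a0 in [((.531,.0908),-.68),((.5424,-.0853),.63)]:
  for z in(.026,.024):
    a=a0+np.linspace(-.7,.7,281)
    v=np.mean([samp(im,"scene",ring(c,r,z,a)) for r in(.025,.026,.027)],0)
    lo=np.sort(v)[:80].mean();hi=v[80:200].max();th=(lo+hi)/2
    m=a[v>th]; print(m.min().round(3),m.max().round(3),'mid',((m.min()+m.max())/2).round(3),lo,hi); print(v[::10].astype(int))
```

```text
[-0.28179515 -0.34931901  0.86171857]
-1.38 -0.925 mid -1.152 27.42405428673762 79.81407241433756
[100  95 102 109 111 107 105  98  79  58  36  34  32  28  27  26  24  24
  26  29  31  33  35  35  37  38  40  42  43]
-1.38 -0.86 mid -1.12 25.924274295238263 109.86979998193515
[121 102  81  87  96 106 108 108 109  99  78  53  32  29  27  25  24  24
  24  25  26  28  30  31  33  34  35  36  36]
0.34 0.76 mid 0.55 34.09463101013133 218.34470761921975
[ 38  36  33  31  31  32  32  60 116 160 188 207 214 217 211 195 154 113
  77  47  38  38  41  43  41  44  48  49  46]
0.335 0.74 mid 0.538 29.733150898706263 217.30837900918857
[ 33  31  29  27  25  27  29  63 120 161 189 207 214 213 200 176 135  95
  64  38  32  34  34  33  35  39  39  36  39]
```

View pics/o4.png

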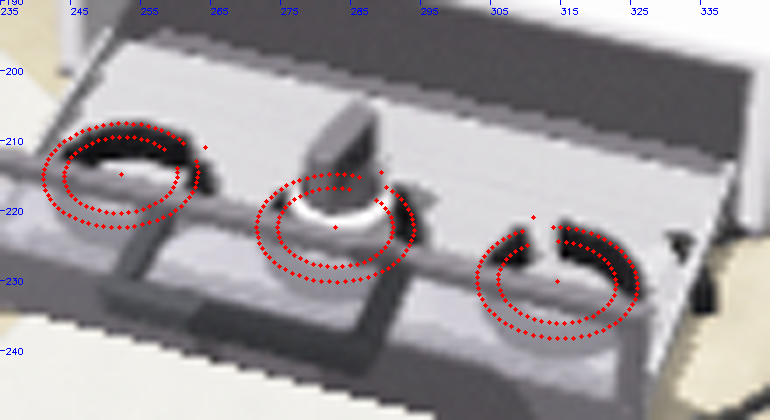

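Request:
step_arm(motion="40 0 0 0 -0.099 0 0;40 0 0 0 -0.099 0 0;40 0 0 0 -0.099 0 0;40 0 0 0 -0.099 0 0;40 0 0 0 -0.1 0 0;40 0.1 0 2.43 0 0 0;40 0.1 0 2.43 0 0 0;40 0.1 0 2.43 0 0 0;40 0.1 0 2.43 0 0 0;40 0.1 0 2.43 0 0 0;40 0.1 0 2.43 0 0 0;40 0.1 0 2.43 0 0 0;40 0.1 0 2.43 0 0 0;40 0.1 0 2.43 0 0 0;40 0.1 0 2.43 0 0 0;40 0 0 2.43 0 0 0;40 0 0 2.43 0 0 0;40 0 -0.15 2.43 0 0 0;40 0 0 0 0 0 0;40 0 0 0 0 0 0")

```text
time: 18.4
tool_pos: [0.5359, 0.0039, 0.1966]
ee_rot: [1.817, 1.569, -3.008]
wrist_force: [-0.1, -0.2, 0.2]
width: 0.0377
```

Run:
```python
from h import *
go(.5369,.0024,.069,1.456)
```

```text
t 18.4 pos [0.5359 0.0039 0.1966] w 0.0377 F [-0.1 -0.2  0.2]
[[-0.002 -0.994  0.112]
 [-0.     0.112  0.994]
 [-1.     0.002 -0.   ]]
q [-0.1   0.06  1.45 -0.    1.63 -1.56] curyaw 1.4583 tilt [-0.0017 -0.0002]
turn x 0.0023 | shift cm x 12.76 y -0.11 z -0.14
turn x -3.1392 | shift cm x 12.76 y 0.11 z 0.14
```

Request:
step_arm(motion="40 1.8 -0.1 -0.1 0 0 0;40 1.8 0 0 0 0 0;40 1.8 0 0 0 0 0;40 1.8 0 0 0 0 0;40 1.8 0 0 0 0 0;40 1.8 0 0 0 0 0;40 1.3 0 0 0 0 0;40 0.6 0 0 0 0 0;40 0 0 0 0 0 0;40 0 0 0 0 0 0;40 0 0 0 0 0 0")

```text
time: 19.32
tool_pos: [0.5379, 0.0014, 0.0716]
ee_rot: [-1.586, 1.569, -0.131]
wrist_force: [0.3, -0.3, -0.1]
width: 0.0378
```

Request:
step_arm(motion="0 0 0 0 0 0 0;0 0 0 0 0 0 0;0 0 0 0 0 0 0;0 0 0 0 0 0 0;0 0 0 0 0 0 0;0 0 0 0 0 0 0")

```text
time: 19.82
tool_pos: [0.5374, 0.002, 0.0709]
ee_rot: [-1.378, 1.57, 0.078]
wrist_force: [-0.9, 0.3, 1.2]
width: 0.0118
```

Run:
```python
from h import *
go(.5369,.0024,.069,1.456)
print(robot.get_obs()['wrist_torque'])
```

```text
t 19.82 pos [0.5374 0.002  0.0709] w 0.0118 F [-0.9  0.3  1.2]
[[ 0.001 -0.993  0.114]
 [ 0.     0.114  0.993]
 [-1.    -0.001  0.   ]]
q [-0.1   0.14  1.62  0.    1.38 -1.56] curyaw 1.4561 tilt [0.0007 0.0001]
turn x 0.0001 | shift cm x 0.19 y 0.05 z 0.03
turn x -3.1415 | shift cm x 0.19 y -0.05 z -0.03
[-0.02230172  0.02419159  0.02654263]
```

Request:
step_arm(motion="0 -0.8 0 0 0 0 0;0 -1.5 0 0 0 0 0;0 -1.8 0 0 0 0 0;0 -1.8 0 0 0 0 0;0 -1.8 0 0 0 0 0;0 -1.8 0 0 0 0 0;0 -1.8 0 0 0 0 0;0 -1.8 0 0 0 0 0;0 0 0 0 0 0 0")

```text
time: 20.57
tool_pos: [0.5391, 0.0018, 0.2064]
ee_rot: [-1.548, 1.563, -0.092]
wrist_force: [0.7, 0.6, 0.4]
width: 0.0114
```

Run:
```python
from h import *
go(.5,-.41,.20)
crop("scene","s10",215,100,130,135,5)
```

```text
t 20.57 pos [0.5391 0.0018 0.2064] w 0.0114 F [0.7 0.6 0.4]
[[ 0.008 -0.993  0.114]
 [-0.001  0.114  0.993]
 [-1.    -0.008  0.   ]]
q [-0.1   0.06  1.43  0.    1.64 -1.56] curyaw 1.4561 tilt [ 0.0082 -0.0008]
turn x -0.0000 | shift cm x 0.64 y -0.83 z -41.36
```

View pics/s10.png

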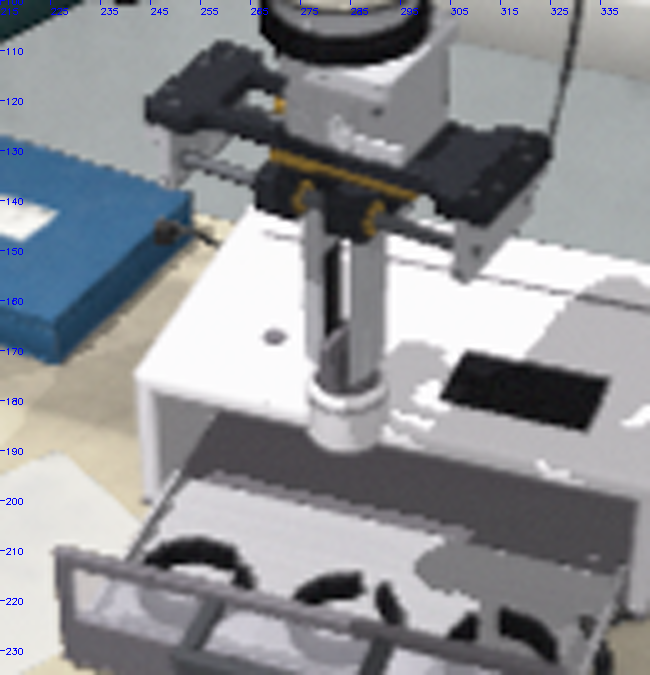

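Request:
step_arm(motion="0 0 0 -1.2 0 0 0;0 0 -0.1 -2.4 0 0 0;0 0 -0.1 -2.4 0 0 0;0 0 -0.1 -2.4 0 0 0;0 0 -0.1 -2.4 0 0 0;0 0 -0.1 -2.4 0 0 0;0 0 -0.1 -2.4 0 0 0;0 0 -0.1 -2.4 0 0 0;0 0 -0.1 -2.4 0 0 0;0 0 0 -2.4 0 0 0;0 0 0 -2.4 0 0 0;0 0 0 -2.4 0 0 0;0 0 0 -2.4 0 0 0;0 0 0 -2.4 0 0 0;0 0 0 -2.4 0 0 0;0 0 0 -2.4 0 0 0;0 0 0 -2.4 0 0 0;0 0 0 -1.8 0 0 0;0 0 0 0 0 0 0;0 0 0 0 0 0 0")

```text
time: 22.28
tool_pos: [0.4963, -0.4107, 0.1988]
ee_rot: [0.847, 1.566, 2.301]
wrist_force: [-0.2, 0.3, -0.8]
width: 0.0113
```

Request:
step_arm(motion="0 1.8 0 0 0 0 0;0 1.8 0 0 0 0 0;0 1.8 0 0 0 0 0;0 1.8 0 0 0 0 0;0 1.8 0 0 0 0 0;0 1.8 0 0 0 0 0;0 1.6 0 0 0 0 0;0 0.8 0 0 0 0 0;0 0 0 0 0 0 0;0 0 0 0 0 0 0;0 0 0 0 0 0 0")

```text
time: 23.2
tool_pos: [0.4981, -0.4101, 0.0703]
ee_rot: [-2.122, 1.57, -0.665]
wrist_force: [-0.2, 0.5, -1.1]
width: 0.0117
```

Request:
step_arm(motion="0 0.25 0 0 0 0 0;0 0.1 0 0 0 0 0;0 0.1 0 0 0 0 0;0 0.05 0 0 0 0 0;0 0 0 0 0 0 0;0 0 0 0 0 0 0")

```text
time: 23.7
tool_pos: [0.4979, -0.4103, 0.0654]
ee_rot: [-2.001, 1.57, -0.545]
wrist_force: [-0.6, 1.4, 5.0]
width: 0.0119
```

Request:
step_arm(motion="40 0 0 0 0 0 0;40 0 0 0 0 0 0;40 0 0 0 0 0 0;40 0 0 0 0 0 0;40 -1 0 0 0 0 0;40 -2 0 0 0 0 0;40 -2 0 0 0 0 0;40 -2 0 0 0 0 0;40 -2 0 0 0 0 0;40 -2 0 0 0 0 0;40 -2 0 0 0 0 0;40 -1.5 0 0 0 0 0;40 0 0 0 0 0 0;40 0 0 0 0 0 0")

```text
time: 24.87
tool_pos: [0.4981, -0.4106, 0.211]
ee_rot: [-2.203, 1.568, -0.747]
wrist_force: [-0.3, -0.1, -0.5]
width: 0.0375
```

Run:
```python
from ov import *
go(.533,.4177,.20,.6)
crop("scene","s11",330,170,180,150,4)
im=snapshot("top")
crop("top","t11",150,155,60,60,10,im)
for c,a0 in [((.531,.0908),-.70),((.5369,.0022),-.12),((.5424,-.0855),.60)]:
    a=a0+np.linspace(-.8,.8,321)
    v=np.mean([samp(im,"top",ring(c,r,.027,a)) for r in(.0245,.026,.0275)],0)
    lo=np.median(np.sort(v)[:150]);hi=v[80:240].max();th=(lo+hi)/2
    m=a[v>th]; print(m.min().round(3),m.max().round(3),'mid',((m.min()+m.max())/2).round(3),lo,hi)
overlay("o5",[(.5310,.0908,-.70),(.5369,.0022,-.115),(.5424,-.0855,.59)],im=im)
```

```text
t 24.87 pos [ 0.4981 -0.4106  0.211 ] w 0.0375 F [-0.3 -0.1 -0.5]
[[ 0.002 -0.993  0.115]
 [-0.002  0.115  0.993]
 [-1.    -0.002 -0.002]]
q [-0.78  0.3   1.15  0.    1.69 -2.23] curyaw 1.456 tilt [ 0.0022 -0.002 ]
turn x 0.8560 | shift cm x 1.10 y 66.40 z 49.65
turn x -2.2856 | shift cm x 1.10 y -66.40 z -49.65
-0.975 -0.49 mid -0.732 59.53224206331583 172.042970202786
-0.36 0.12 mid -0.12 55.671440178924726 168.04290981267846
0.405 0.865 mid 0.635 57.836654536467734 156.59317454185467
```

View pics/s11.png

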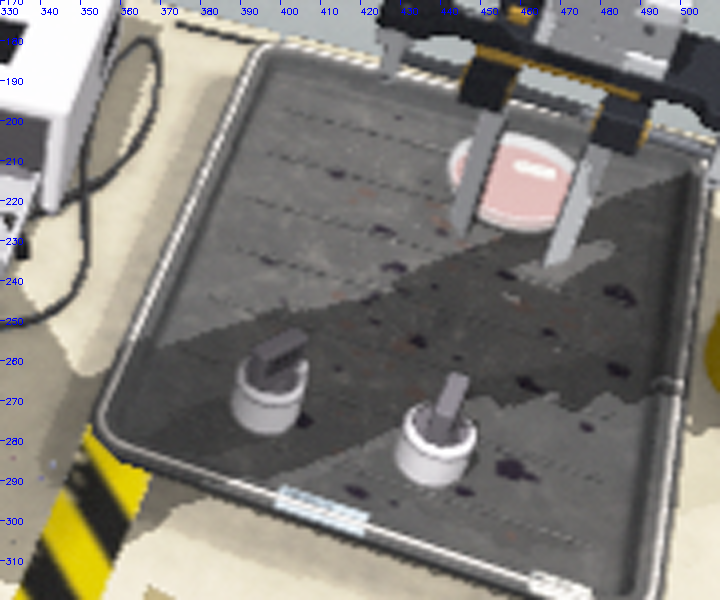

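View pics/t11.png

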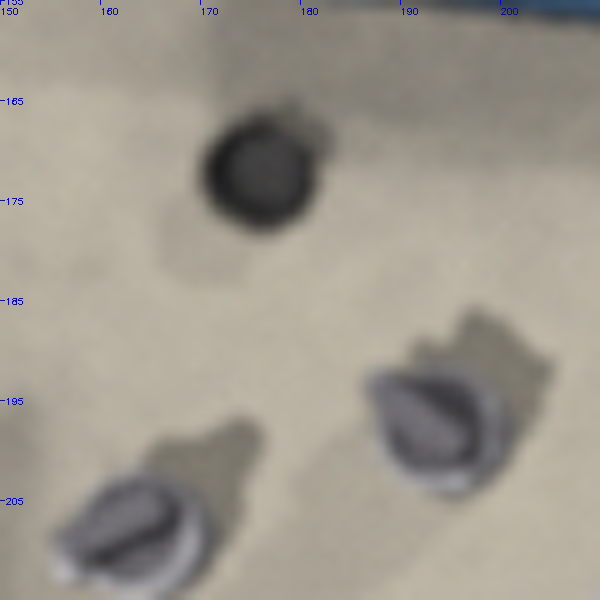

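View pics/o5.png

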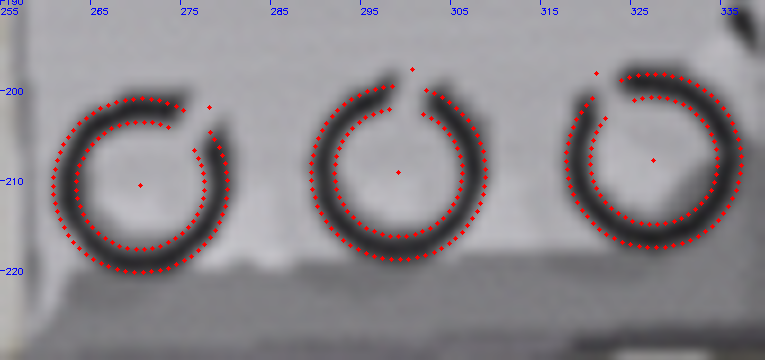

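```bash
cat > pod.py <<'E'
from ov import *
def podpts(n,x,y,a,zb=0):
    h=np.arcsin(4/20)
    L=list(ring((x,y),.020,zb+.034,np.linspace(a+h,a+2*np.pi-h,50)))
    L+=list(ring((x,y),.020,zb,np.linspace(a+h,a+2*np.pi-h,50)))
    c,s=np.cos(a),np.sin(a);R=np.array([[c,-s],[s,c]])
    def rect(p,z):
        p=np.array(p);o=[]
        for i in range(len(p)):
            for t in np.linspace(0,1,12): o.append(p[i]*(1-t)+p[(i+1)%len(p)]*t)
        q=np.array(o)@R.T+[x,y]; return list(np.c_[q,np.full(len(q),z)])
    L+=rect([(-.018,-.006),(.018,-.006),(.018,.006),(-.018,.006)],zb+.062)
    L+=rect([(.02,-.004),(.027,-.004),(.027,.004),(.02,.004)],zb+.034)
    return P(n,np.array(L))
E
python3 - <<'E'
from pod import *
A=(.5332,.4177,2.13);B=(.565,.3242,.97)
for n,bx in(("top",(150,180,60,40)),("scene",(135,165,70,40))):
    pts=np.r_[podpts(n,*A),podpts(n,*B)]
    crop(n,"p_"+n,*bx,11,None,pts)
E
```

```text
(no output)
```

View pics/p_top.png

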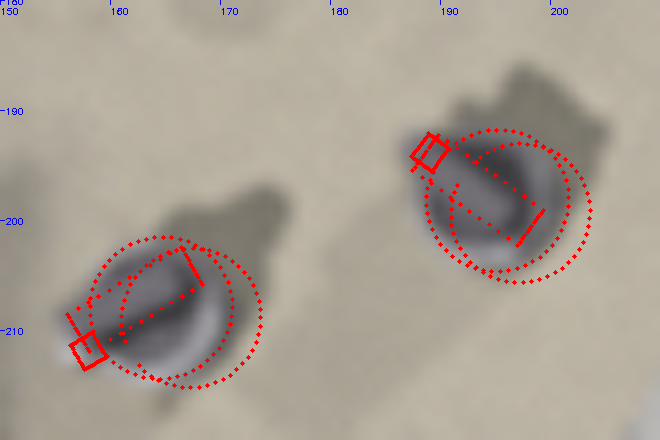

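View pics/p_scene.png

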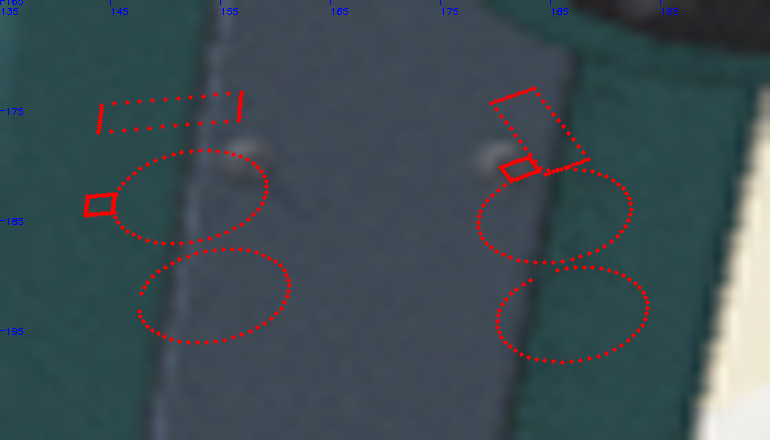

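Run:
```python
from pod import *
A=(.5325,.4220,2.13);B=(.566,.3285,.93)
im0=cv2.cvtColor(cv2.imread("pics/scene0.png"),cv2.COLOR_BGR2RGB)
for n,bx,im in(("top",(150,180,60,40),None),("scene",(135,165,70,40),im0)):
    pts=np.r_[podpts(n,*A),podpts(n,*B)]
    crop(n,"p2_"+n,*bx,11,im,pts)
```

```text
(no output)
```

View pics/p2_top.png

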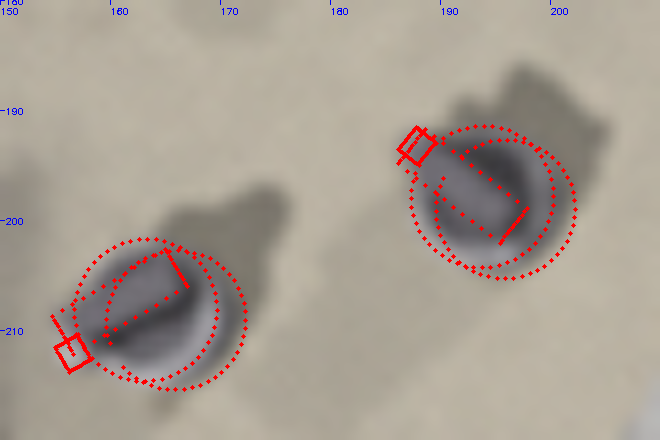

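View pics/p2_scene.png

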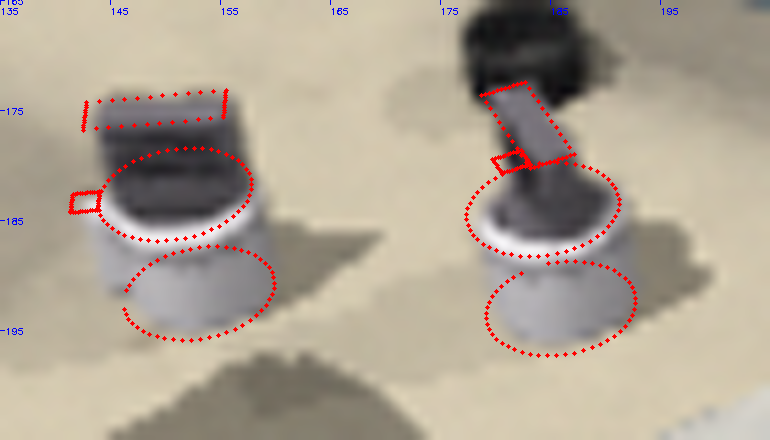

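Request:
step_arm(motion="75 0 0.2 1.5 0 0 0;75 0 0.23 3 0 0 0;75 0 0.23 3 0 0 0;75 0 0.23 3 0 0 0;75 0 0.23 3 0 0 0;75 0 0.23 3 0 0 0;75 0 0.23 3 0 0 0;75 0 0.23 3 0 0 0;75 0 0.23 3 0 0 0;75 0 0.23 3 0 0 0;75 0 0.23 3 0 0 0;75 0 0.23 3 0 0 0;75 0 0.23 3 0 0 0;75 0 0.23 3 0 0 0;75 0 0.23 3 0 0 0;75 0 0.23 3 0 0 0;75 0 0.23 3 0 0 0;75 0 0.23 3 0 0 0;75 0 0.23 3 0 0 0;75 0 0.23 3 0 0 0")

```text
time: 26.78
tool_pos: [0.5187, 0.1776, 0.2085]
ee_rot: [1.9, 1.569, -2.927]
wrist_force: [0.4, 0.4, -0.5]
width: 0.0702
```

Request:
step_arm(motion="75 0 0.23 3 0 0 0;75 0 0.23 3 0 0 0;75 0 0.23 3 0 0 0;75 0 0.23 3 0 0 0;75 0 0.23 3 0 0 0;75 0 0.23 3 0 0 0;75 0 0.2 1.5 0 0 0;75 0 0 0 -0.097 0 0;75 0 0 0 -0.097 0 0;75 0 0 0 -0.097 0 0;75 0 0 0 -0.097 0 0;75 0 0 0 -0.097 0 0;75 0 0 0 -0.097 0 0;75 0 0 0 -0.097 0 0;75 0 0 0 0 0 0;75 0 0 0 0 0 0")

```text
time: 28.12
tool_pos: [0.5259, 0.3711, 0.2089]
ee_rot: [1.707, 1.57, -2.444]
wrist_force: [0.9, 0.2, -0.2]
width: 0.0703
```

Run:
```python
from pod import *
go(.5328,.4198,.11,2.13)
im=snapshot("top")
A=(.5328,.4198,2.13);B=(.5655,.3262,.95)
crop("top","p3_top",145,165,75,55,10,im,podpts("top",*B))
im=snapshot("scene")
crop("scene","p3_scene",115,110,110,100,7,im,podpts("scene",*B))
```

```text
t 28.12 pos [0.5259 0.3711 0.2089] w 0.0703 F [ 0.9  0.2 -0.2]
[[-0.001 -0.847 -0.532]
 [-0.001 -0.532  0.847]
 [-1.     0.001 -0.   ]]
q [ 0.53  0.3   1.15 -0.    1.69 -1.61] curyaw 2.1321 tilt [-0.0009 -0.0007]
turn x 0.0021 | shift cm x 9.89 y -3.17 z 3.76
turn x -3.1395 | shift cm x 9.89 y 3.17 z -3.76
```

View pics/p3_scene.png

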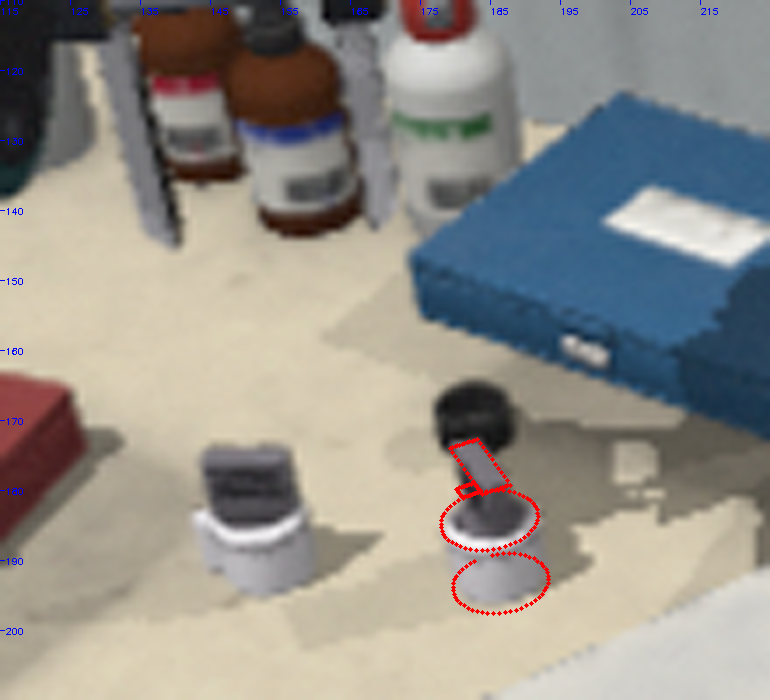

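View pics/p3_top.png

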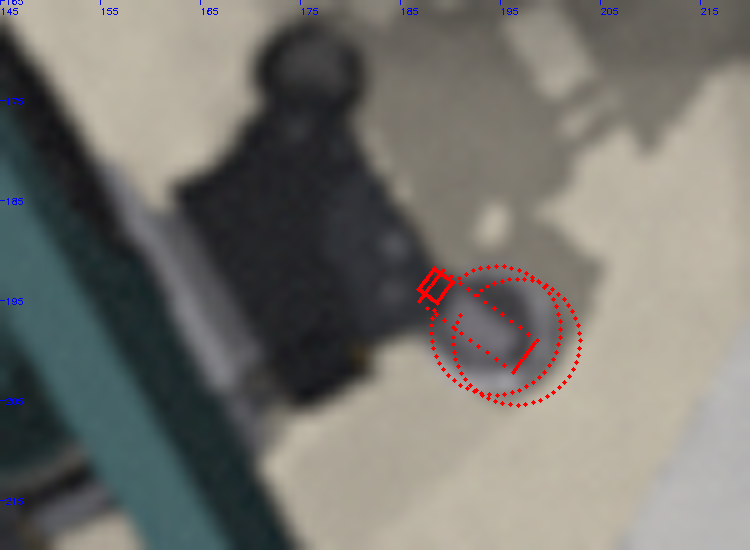

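Request:
step_arm(motion="75 0 -1.06 1.37 0 0 0;75 0 -1.06 1.37 0 0 0;75 0 -1.06 1.37 0 0 0;75 2 0 0 0 0 0;75 2 0 0 0 0 0;75 2 0 0 0 0 0;75 2 0 0 0 0 0;75 2 0 0 0 0 0;75 0 0 0 0 0 0;75 0 0 0 0 0 0")

```text
time: 29.05
tool_pos: [0.5301, 0.4228, 0.1079]
ee_rot: [1.608, 1.567, -2.541]
wrist_force: [-0.2, 0.7, 0.2]
width: 0.0707
```

Run:
```python
from pod import *
go(.531,.4228,.031,2.13)
im=snapshot("scene")
crop("scene","s12",115,110,110,100,7,im)
```

```text
t 29.05 pos [0.5301 0.4228 0.1079] w 0.0707 F [-0.2  0.7  0.2]
[[-0.003 -0.845 -0.534]
 [-0.002 -0.534  0.845]
 [-1.     0.004 -0.   ]]
q [ 0.59  0.42  1.2  -0.    1.53 -1.54] curyaw 2.1341 tilt [-0.003  -0.0021]
turn x 0.0041 | shift cm x 7.69 y -0.08 z -0.05
turn x -3.1375 | shift cm x 7.69 y 0.08 z 0.05
```

View pics/s12.png

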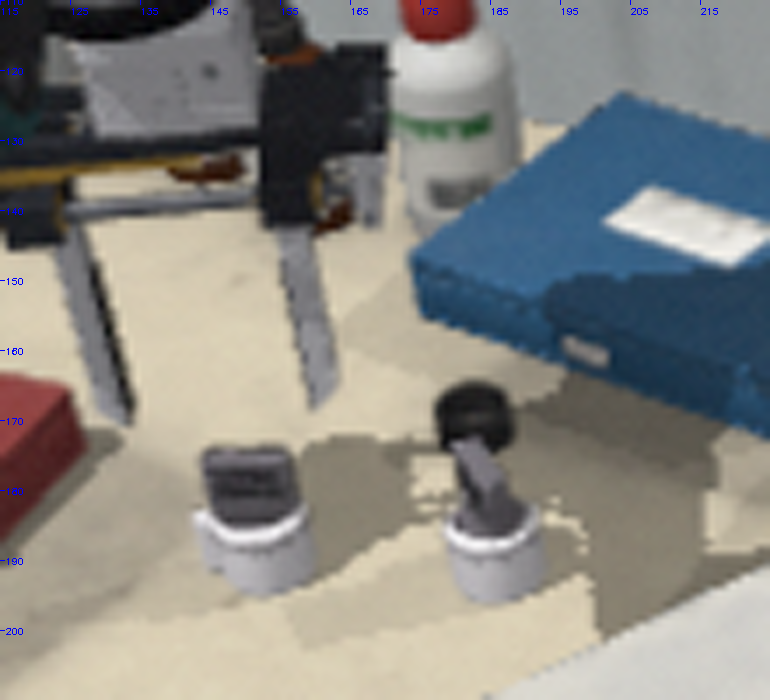

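Request:
step_arm(motion="75 1.6 0 0 0 0 0;75 1.6 0 0 0 0 0;75 1.6 0 0 0 0 0;75 1.5 0 0 0 0 0;75 0.9 0 0 0 0 0;75 0.4 0 0 0 0 0;75 0 0 0 0 0 0;75 0 0 0 0 0 0;75 0 0 0 0 0 0")

```text
time: 29.85
tool_pos: [0.5318, 0.424, 0.0353]
ee_rot: [-1.516, 1.568, 0.619]
wrist_force: [0.6, -0.5, 0.2]
width: 0.0704
```

Run:
```python
from pod import *
go(.531,.4228,.031,2.13)
im=snapshot("scene")
crop("scene","s13",115,130,100,80,7,im)
```

```text
t 29.85 pos [0.5318 0.424  0.0353] w 0.0704 F [ 0.6 -0.5  0.2]
[[ 0.002 -0.845 -0.535]
 [ 0.002 -0.535  0.845]
 [-1.    -0.003  0.   ]]
q [ 0.59  0.47  1.28  0.    1.39 -1.55] curyaw 2.1349 tilt [0.0024 0.0017]
turn x 0.0049 | shift cm x 0.43 y 0.13 z -0.07
turn x -3.1367 | shift cm x 0.43 y -0.13 z 0.07
```

View pics/s13.png

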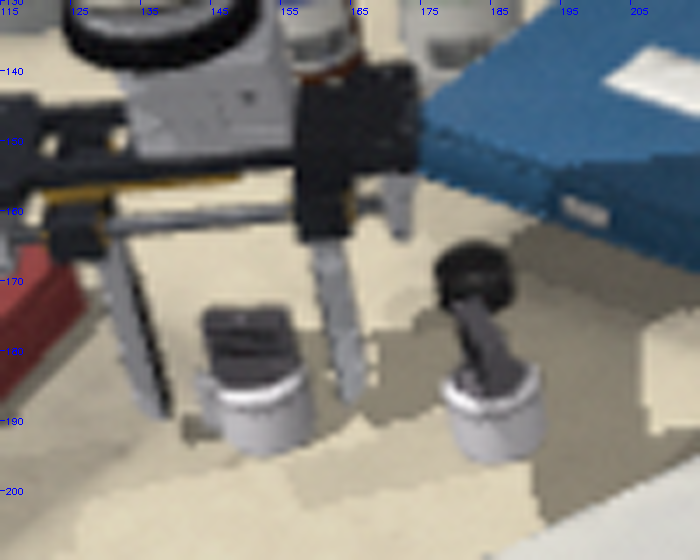

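Request:
step_arm(motion="60 0.3 0 0 0 0 0;50 0 0 0 0 0 0;40 0 0 0 0 0 0;40 0 0 0 0 0 0;40 0 0 0 0 0 0;40 0 0 0 0 0 0")

```text
time: 30.4
tool_pos: [0.5308, 0.4235, 0.0305]
ee_rot: [-0.453, 1.571, 1.682]
wrist_force: [0.1, 0.2, 0.2]
width: 0.0463
```

Run:
```python
from pod import *
go(.531,.4228,.031,2.13)
im=snapshot("scene")
crop("scene","s14",115,130,100,80,7,im)
```

```text
t 30.4 pos [0.5308 0.4235 0.0305] w 0.0463 F [0.1 0.2 0.2]
[[-0.    -0.845 -0.535]
 [ 0.    -0.535  0.845]
 [-1.    -0.     0.   ]]
q [ 0.59  0.47  1.28  0.    1.39 -1.55] curyaw 2.135 tilt [-0.      0.0001]
turn x 0.0050 | shift cm x -0.05 y 0.02 z -0.07
turn x -3.1366 | shift cm x -0.05 y -0.02 z 0.07
```

View pics/s14.png

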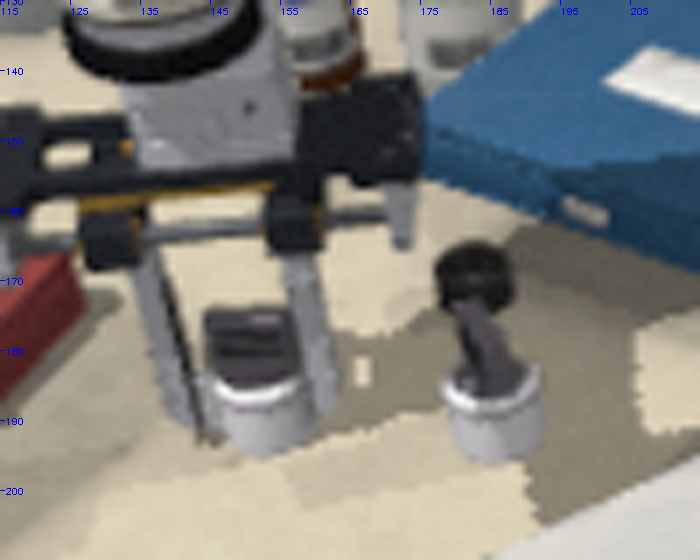

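Request:
step_arm(motion="70 0 0 0 0 0 0;70 0 0 0 0 0 0;70 0 0 0 0 0 0;70 -1 0 0 0 0 0;70 -2 0 0 0 0 0;70 -2 0 0 0 0 0;70 -2 0 0 0 0 0;70 -1 0 0 0 0 0;70 0 0 0 0 0 0")

```text
time: 31.2
tool_pos: [0.5326, 0.4246, 0.1152]
ee_rot: [-1.547, 1.563, 0.588]
wrist_force: [0.3, 0.6, 0.6]
width: 0.0656
```

Request:
step_arm(motion="40 0 0 0 0.098 0 0;40 0 0 0 0.098 0 0;40 0 0 0 0.098 0 0;40 0 0 0 0.098 0 0;40 0 0 0 0.098 0 0;40 0 0 0 0.098 0 0;40 0 0 0 0.098 0 0;40 0 0 0 0.098 0 0;40 0 0 0 0.098 0 0;40 0 0 0 0.098 0 0;40 0 0 0 0.098 0 0;40 0 0 0 0.098 0 0;40 0 0 0 0.098 0 0;40 0 0 0 0.098 0 0;40 0 0 0 0.098 0 0;40 0 0 0 0.098 0 0;40 0 -0.35 0 0 0 0;40 0 0 0 0 0 0")

```text
time: 32.7
tool_pos: [0.5326, 0.4196, 0.1092]
ee_rot: [-2.909, 1.569, -2.34]
wrist_force: [0.5, 0.2, -0.4]
width: 0.0374
```

Run:
```python
from pod import *
go(.5327,.4205,.056,.564)
im=snapshot("scene")
crop("scene","s15",115,110,100,100,7,im)
```

```text
t 32.7 pos [0.5326 0.4196 0.1092] w 0.0374 F [ 0.5  0.2 -0.4]
[[-0.001 -0.539  0.842]
 [-0.001  0.842  0.539]
 [-1.    -0.    -0.002]]
q [ 0.58  0.42  1.2  -0.    1.53  0.01] curyaw 0.5691 tilt [-0.0014 -0.0015]
turn x 0.0051 | shift cm x 5.32 y 0.07 z 0.06
turn x -3.1365 | shift cm x 5.32 y -0.07 z -0.06
```

View pics/s15.png

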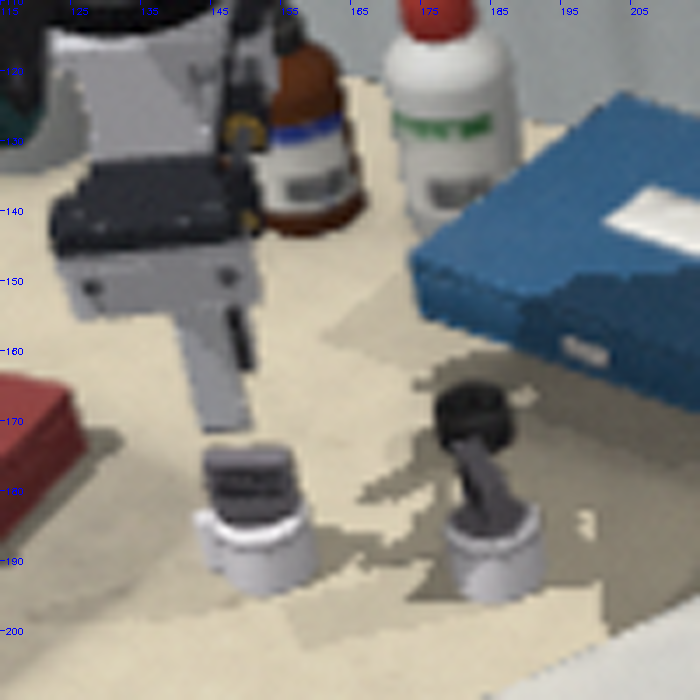

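Request:
step_arm(motion="40 1.5 0.05 0.05 0 0 0;40 1.5 0 0 0 0 0;40 1.3 0 0 0 0 0;40 0.7 0 0 0 0 0;40 0.2 0 0 0 0 0;40 0 0 0 0 0 0;40 0 0 0 0 0 0;40 0 0 0 0 0 0")

```text
time: 33.42
tool_pos: [0.5335, 0.4216, 0.0597]
ee_rot: [0.05, 1.569, 0.618]
wrist_force: [-0.2, 0.9, -0.1]
width: 0.0376
```

Run:
```python
from pod import *
go(.5327,.4205,.056,.564)
```

```text
t 33.42 pos [0.5335 0.4216 0.0597] w 0.0376 F [-0.2  0.9 -0.1]
[[ 0.002 -0.537  0.843]
 [ 0.001  0.843  0.537]
 [-1.     0.     0.002]]
q [0.59 0.45 1.25 0.   1.44 0.02] curyaw 0.5672 tilt [0.0017 0.0012]
turn x 0.0032 | shift cm x 0.37 y -0.05 z -0.12
turn x -3.1384 | shift cm x 0.37 y 0.05 z 0.12
```

Request:
step_arm(motion="40 0.35 -0.05 -0.1 0 0 0;40 0 0 0 0 0 0;40 0 0 0 0 0 0;20 0 0 0 0 0 0;0 0 0 0 0 0 0;0 0 0 0 0 0 0;0 0 0 0 0 0 0;0 0 0 0 0 0 0;0 0 0 0 0 0 0")

```text
time: 34.17
tool_pos: [0.5324, 0.4203, 0.0551]
ee_rot: [0.23, 1.57, 0.797]
wrist_force: [-0.4, 0.8, 0.3]
width: 0.0116
```

Run:
```python
from pod import *
go(.5327,.4205,.056,.564)
```

```text
t 34.17 pos [0.5324 0.4203 0.0551] w 0.0116 F [-0.4  0.8  0.3]
[[ 0.    -0.537  0.843]
 [ 0.     0.843  0.537]
 [-1.     0.     0.001]]
q [0.58 0.45 1.26 0.   1.43 0.02] curyaw 0.5671 tilt [0.0004 0.0004]
turn x 0.0031 | shift cm x -0.09 y -0.00 z 0.03
turn x -3.1385 | shift cm x -0.09 y 0.00 z -0.03
```

Request:
step_arm(motion="0 -0.6 0 0 0 0 0;0 -1.5 0 0 0 0 0;0 -2 0 0 0 0 0;0 -2 0 0 0 0 0;0 -2 0 0 0 0 0;0 -2 0 0 0 0 0;0 -2 0 0 0 0 0;0 -2 0 0 0 0 0;0 -1 0 0 0 0 0;0 0 0 0 0 0 0")

```text
time: 35.0
tool_pos: [0.5333, 0.4209, 0.2098]
ee_rot: [0.027, 1.565, 0.594]
wrist_force: [-0.5, 0.7, -0.7]
width: 0.0116
```

Request:
step_arm(motion="0 0 0 0 0.096 0 0;0 0 0 0 0.096 0 0;0 0 0 0 0.096 0 0;0 0 0 0 0.096 0 0;0 0 0 0 0.096 0 0;0 0 0 0 0.096 0 0;0 0 0 0 0.096 0 0;0 0 0 0 0.096 0 0;0 0 0 0 0.096 0 0;0 0 0 0 0.096 0 0;0 0 0 0 0.096 0 0;0 0 0 0 0.096 0 0;0 0 0 0 0.096 0 0;0 0 0 0 0.096 0 0;0 0 0 0 0.096 0 0;0 0 0 0 0.096 0 0;0 0 0 0 0 0 0")

```text
time: 36.42
tool_pos: [0.5317, 0.4198, 0.2038]
ee_rot: [-1.587, 1.567, -2.557]
wrist_force: [-0.2, -0.2, -1.1]
width: 0.0119
```

Run:
```python
from pod import *
go(.5424,-.0855,.20,-.97)
im=snapshot("scene")
crop("scene","s16",95,60,120,150,4,im)
```

```text
t 36.42 pos [0.5317 0.4198 0.2038] w 0.0119 F [-0.2 -0.2 -1.1]
[[-0.003  0.825  0.565]
 [-0.002  0.565 -0.825]
 [-1.    -0.003 -0.   ]]
q [0.58 0.38 1.06 0.   1.71 1.56] curyaw -0.9706 tilt [-0.0029 -0.0019]
turn x -0.0006 | shift cm x 0.38 y -27.68 z 42.28
turn x 3.1410 | shift cm x 0.38 y 27.68 z -42.28
```

View pics/s16.png

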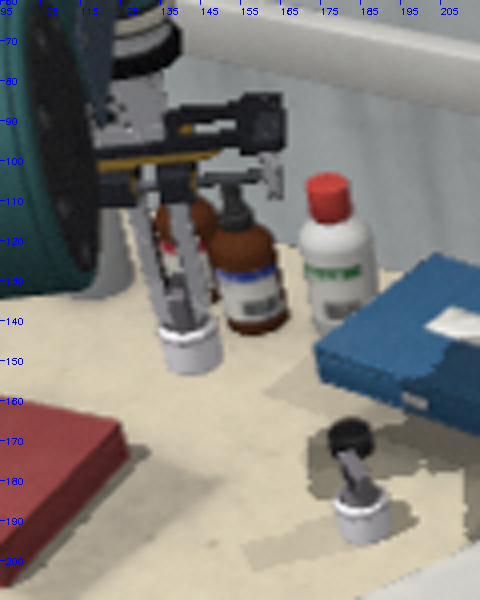

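Request:
step_arm(motion="0 0 -0.7 1.1 0 0 0;0 0 -1.5 2.3 0 0 0;0 0 -1.5 2.3 0 0 0;0 0 -1.5 2.3 0 0 0;0 0 -1.5 2.3 0 0 0;0 0 -1.5 2.3 0 0 0;0 0 -1.5 2.3 0 0 0;0 0 -1.5 2.3 0 0 0;0 0 -1.5 2.3 0 0 0;0 0 -1.5 2.3 0 0 0;0 0 -1.5 2.3 0 0 0;0 0 -1.5 2.3 0 0 0;0 0 -1.5 2.3 0 0 0;0 0 -1.5 2.3 0 0 0;0 0 -1.5 2.3 0 0 0;0 0 -1.5 2.3 0 0 0;0 0 -1.5 2.3 0 0 0;0 0 -1.5 2.3 0 0 0;0 0 -1.5 2.1 0 0 0;0 0 0 0 0 0 0")

```text
time: 38.13
tool_pos: [0.5423, -0.0904, 0.2054]
ee_rot: [-0.993, 1.568, -1.966]
wrist_force: [-0.1, -0.4, -0.4]
width: 0.012
```

Request:
step_arm(motion="0 1.5 0 0 0 0 0;0 1.5 0 0 0 0 0;0 1.5 0 0 0 0 0;0 1.5 0 0 0 0 0;0 1.5 0 0 0 0 0;0 1 0 0 0 0 0;0 0.5 0 0 0 0 0;0 0 0 0 0 0 0;0 0 0 0 0 0 0;0 0 0 0 0 0 0")

```text
time: 38.97
tool_pos: [0.5441, -0.0854, 0.1171]
ee_rot: [0.765, 1.569, -0.204]
wrist_force: [-0.3, -0.7, -0.6]
width: 0.0118
```

Run:
```python
from pod import *
go(.5424,-.0855,.086,-.97)
im=snapshot("scene")
crop("scene","s17",250,120,110,110,6,im)
im=snapshot("top")
crop("top","t17",270,150,90,80,7,im)
```

```text
t 38.97 pos [ 0.5441 -0.0854  0.1171] w 0.0118 F [-0.3 -0.7 -0.6]
[[ 0.002  0.824  0.566]
 [-0.     0.566 -0.824]
 [-1.     0.001  0.001]]
q [-0.26  0.13  1.54  0.    1.47  0.71] curyaw -0.9687 tilt [ 0.002  -0.0004]
turn x 0.0013 | shift cm x 3.11 y -0.14 z -0.09
turn x -3.1403 | shift cm x 3.11 y 0.14 z 0.09
```

View pics/s17.png

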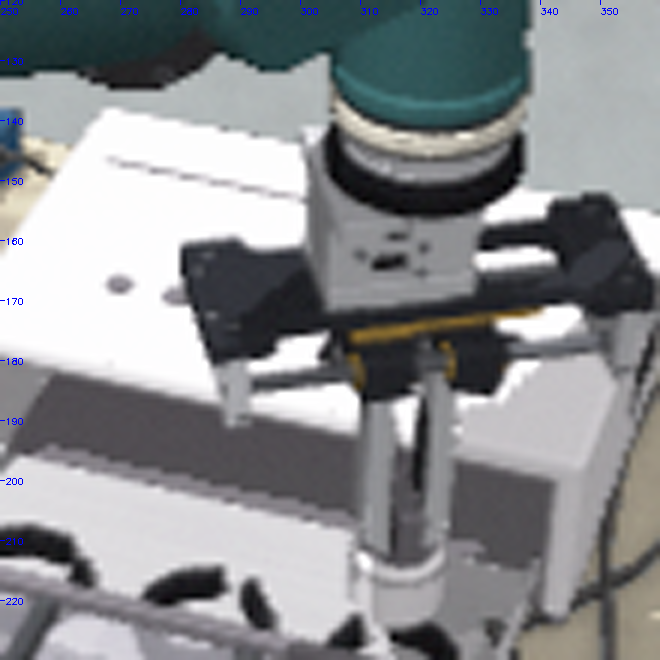

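View pics/t17.png

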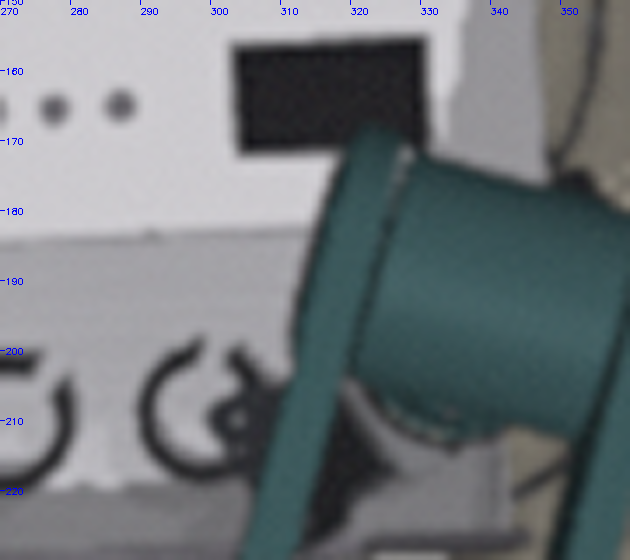

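Request:
step_arm(motion="0 0.6 -0.1 -0.05 0 0 0;0 0.6 0 0 0 0 0;0 0.6 0 0 0 0 0;0 0.4 0 0 0 0 0;0 0.2 0 0 0 0 0;0 0 0 0 0 0 0;0 0 0 0 0 0 0;0 0 0 0 0 0 0;0 0 0 0 0 0 0;0 0 0 0 0 0 0")

```text
time: 39.9
tool_pos: [0.5426, -0.0855, 0.0923]
ee_rot: [0.837, 1.57, -0.132]
wrist_force: [-0.4, -0.9, -0.4]
width: 0.0118
```

Run:
```python
from pod import *
for i in range(1): go(.5424,-.0855,.082,-.97)
im=snapshot("scene")
crop("scene","s18",280,170,80,70,8,im)
```

```text
t 39.9 pos [ 0.5426 -0.0855  0.0923] w 0.0118 F [-0.4 -0.9 -0.4]
[[ 0.001  0.824  0.566]
 [-0.     0.566 -0.824]
 [-1.     0.001  0.   ]]
q [-0.26  0.15  1.57  0.    1.42  0.71] curyaw -0.969 tilt [ 0.0007 -0.0001]
turn x 0.0010 | shift cm x 1.03 y -0.01 z -0.01
turn x -3.1406 | shift cm x 1.03 y 0.01 z 0.01
```

View pics/s18.png

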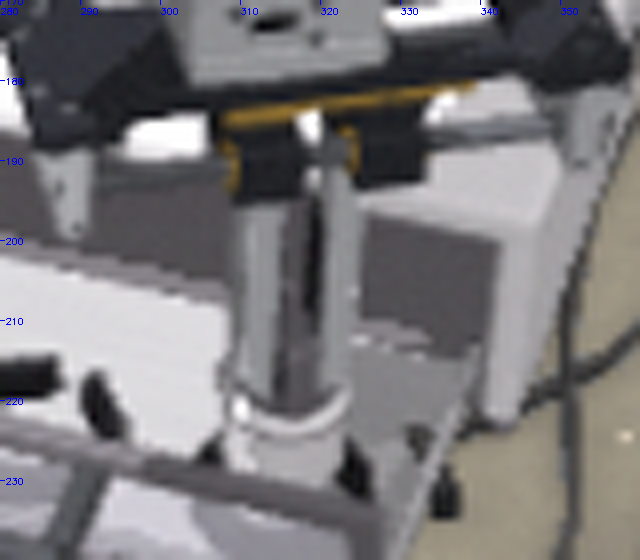

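Aligned. Lower slowly to the rim and see the force.

Request:
step_arm(motion="0 0.3 0 0 0 0 0;0 0.3 0 0 0 0 0;0 0.3 0 0 0 0 0;0 0.2 0 0 0 0 0;0 0.2 0 0 0 0 0;0 0 0 0 0 0 0;0 0 0 0 0 0 0")

```text
time: 40.53
tool_pos: [0.5423, -0.0854, 0.0788]
ee_rot: [-2.928, 1.571, 2.387]
wrist_force: [-0.7, -0.8, -0.4]
width: 0.012
```

Request:
step_arm(motion="0 0.2 0 0 0 0 0;0 0.2 0 0 0 0 0;0 0.2 0 0 0 0 0;0 0.2 0 0 0 0 0;0 0.1 0 0 0 0 0;0 0 0 0 0 0 0;0 0 0 0 0 0 0")

```text
time: 41.12
tool_pos: [0.5426, -0.0855, 0.0699]
ee_rot: [0.876, 1.57, -0.093]
wrist_force: [2.0, -0.6, -2.1]
width: 0.0117
```

Request:
step_arm(motion="0 0.1 0 0 0 0 0;0 0.05 0 0 0 0 0;0 0 0 0 0 0 0;0 0 0 0 0 0 0")

```text
time: 41.45
tool_pos: [0.5426, -0.0855, 0.0686]
ee_rot: [0.902, 1.57, -0.068]
wrist_force: [2.1, -0.6, -0.8]
width: 0.012
```

Request:
step_arm(motion="0 0.05 0 0 0 0 0;0 0 0 0 0 0 0;30 0 0 0 0 0 0;30 0 0 0 0 0 0;35 0 0 0 0 0 0;35 0 0 0 0 0 0;35 -1 0 0 0 0 0;35 -1.5 0 0 0 0 0;35 -2 0 0 0 0 0;35 -2 0 0 0 0 0;35 -2 0 0 0 0 0;35 -2 0 0 0 0 0;35 -2 0 0 0 0 0;35 -1 0 0 0 0 0;35 0 0 0 0 0 0")

```text
time: 42.7
tool_pos: [0.5438, -0.0858, 0.2069]
ee_rot: [0.724, 1.564, -0.245]
wrist_force: [0.5, 1.3, 0.7]
width: 0.0329
```

Run:
```python
from pod import *
st()
B=(.5655,.3265,.95)
im=snapshot("scene")
crop("scene","s19",235,180,120,70,6,im,podpts("scene",.5424,-.0855,.60,.013))
crop("scene","s19b",115,150,110,70,7,im,podpts("scene",*B))
im=snapshot("top")
crop("top","t19",145,155,90,70,7,im,podpts("top",*B))
```

```text
t 42.7 pos [ 0.5438 -0.0858  0.2069] w 0.0329 F [0.5 1.3 0.7]
[[ 0.006  0.824  0.566]
 [-0.002  0.566 -0.824]
 [-1.     0.004  0.005]]
```

View pics/s19.png

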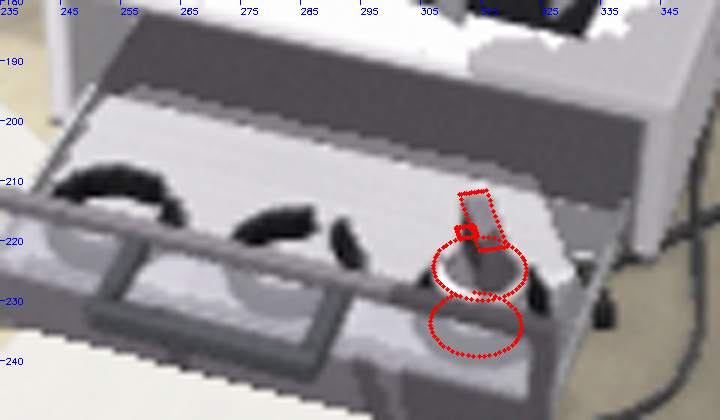

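View pics/s19b.png

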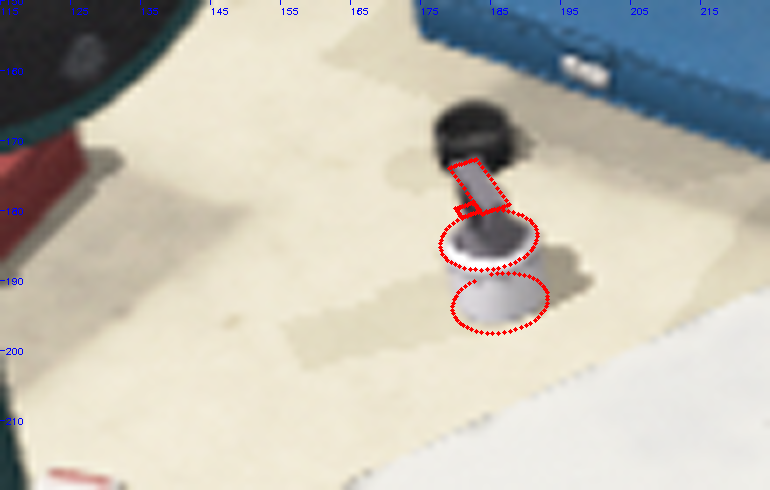

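View pics/t19.png

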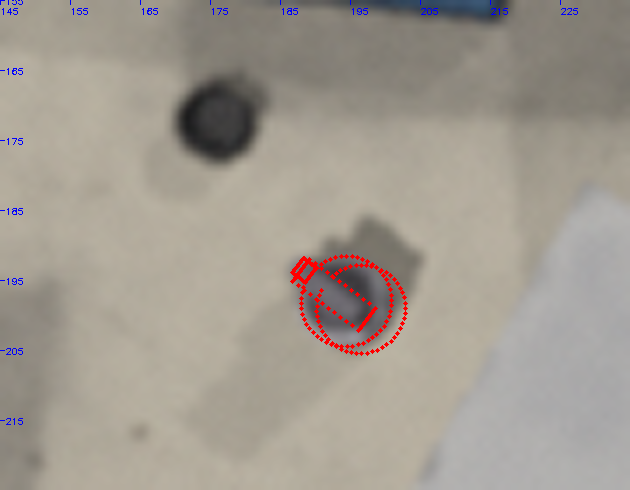

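Request:
step_arm(motion="70 0 0 0 -0.096 0 0;70 0 0 0 -0.096 0 0;70 0 0 0 -0.096 0 0;70 0 0 0 -0.096 0 0;70 0 0 0 -0.096 0 0;70 0 0 0 -0.096 0 0;70 0 0 0 -0.096 0 0;70 0 0 0 -0.096 0 0;70 0 0 0 -0.096 0 0;70 0 0 0 -0.096 0 0;70 0 0 0 -0.096 0 0;70 0 0 0 -0.096 0 0;70 0 0 0 -0.096 0 0;70 0 0 0 -0.096 0 0;70 0 0 0 -0.096 0 0;70 0 0 0 -0.096 0 0;70 0 0 0 -0.096 0 0;70 0 0 0 -0.096 0 0;70 0 0 0 -0.096 0 0;70 0 0 0 -0.096 0 0")

```text
time: 44.47
tool_pos: [0.5413, -0.0852, 0.2005]
ee_rot: [1.897, 1.566, 2.852]
wrist_force: [-0.0, 0.5, 0.2]
width: 0.0654
```

Request:
step_arm(motion="75 0 0.74 1.17 0 0 0;75 0 1.48 2.34 0 0 0;75 0 1.48 2.34 0 0 0;75 0 1.48 2.34 0 0 0;75 0 1.48 2.34 0 0 0;75 0 1.48 2.34 0 0 0;75 0 1.48 2.34 0 0 0;75 0 1.48 2.34 0 0 0;75 0 1.48 2.34 0 0 0;75 0 1.48 2.34 0 0 0;75 0 1.48 2.34 0 0 0;75 0 1.48 2.34 0 0 0;75 0 1.48 2.34 0 0 0;75 0 1.48 2.34 0 0 0;75 0 1.48 2.34 0 0 0;75 0 0.74 1.17 0 0 0;75 0 0 0 0 0 0;75 0 0 0 0 0 0")

```text
time: 45.97
tool_pos: [0.5648, 0.3293, 0.2018]
ee_rot: [2.931, 1.568, -2.401]
wrist_force: [-0.5, -1.0, 0.4]
width: 0.0709
```

Run:
```python
from pod import *
go(.5675,.3293,.10,.95)
im=snapshot("scene")
crop("scene","s20",115,100,110,110,6,im)
```

```text
t 45.97 pos [0.5648 0.3293 0.2018] w 0.0709 F [-0.5 -1.   0.4]
[[-0.002 -0.814  0.581]
 [-0.002  0.581  0.814]
 [-1.     0.001 -0.002]]
q [ 0.44  0.33  1.13 -0.    1.68 -0.51] curyaw 0.9513 tilt [-0.0019 -0.0017]
turn x 0.0013 | shift cm x 10.18 y -0.22 z 0.15
turn x -3.1403 | shift cm x 10.18 y 0.22 z -0.15
```

View pics/s20.png

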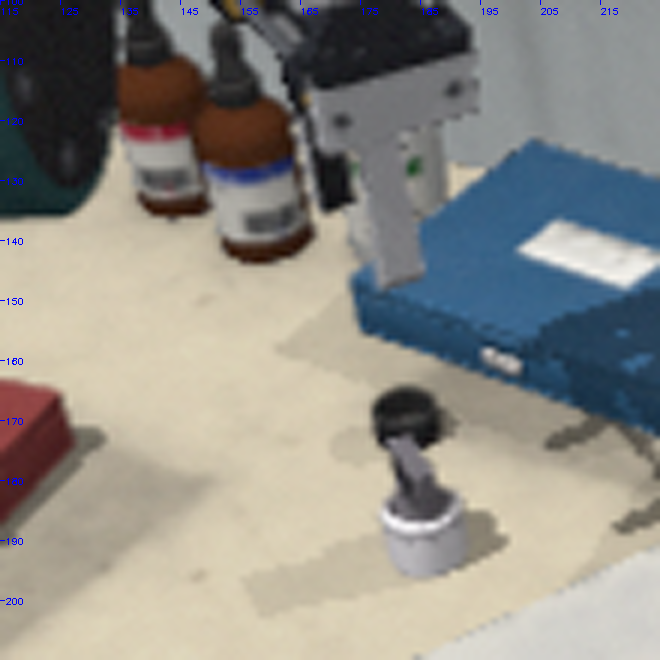

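Run:
```python
from pod import *
print(U("top",176,172,.02),U("top",176.7,171.7,.0))
```

```text
[0.64650631 0.38835276 0.02      ] [0.65056101 0.39088756 0.        ]
```

Request:
step_arm(motion="75 2 -0.1 0.1 0 0 0;75 2 -0.1 0.05 0 0 0;75 2 0 0 0 0 0;75 2 0 0 0 0 0;75 2 0 0 0 0 0;75 0 0 0 0 0 0;75 0 0 0 0 0 0;75 0 0 0 0 0 0")

```text
time: 46.68
tool_pos: [0.5688, 0.3285, 0.1046]
ee_rot: [-0.594, 1.569, 0.355]
wrist_force: [0.5, 0.9, -0.7]
width: 0.0703
```

Run:
```python
from pod import *
go(.5675,.3293,.031,.95)
```

```text
t 46.68 pos [0.5688 0.3285 0.1046] w 0.0703 F [ 0.5  0.9 -0.7]
[[ 0.002 -0.813  0.582]
 [ 0.001  0.582  0.813]
 [-1.    -0.001  0.002]]
q [ 0.44  0.37  1.27 -0.    1.5  -0.51] curyaw 0.9494 tilt [0.0018 0.0007]
turn x -0.0006 | shift cm x 7.36 y 0.15 z -0.01
turn x 3.1410 | shift cm x 7.36 y -0.15 z 0.01
```

Request:
step_arm(motion="75 1.6 0.05 0 0 0 0;75 1.6 0 0 0 0 0;75 1.6 0 0 0 0 0;75 1.4 0 0 0 0 0;75 0.8 0 0 0 0 0;75 0.4 0 0 0 0 0;75 0 0 0 0 0 0;75 0 0 0 0 0 0;75 0 0 0 0 0 0")

```text
time: 47.43
tool_pos: [0.5686, 0.33, 0.0307]
ee_rot: [-0.485, 1.568, 0.466]
wrist_force: [-0.7, 0.3, 0.7]
width: 0.0706
```

Run:
```python
from pod import *
go(.5675,.3293,.031,.95)
im=snapshot("scene")
crop("scene","s21",145,120,90,90,7,im)
```

```text
t 47.43 pos [0.5686 0.33   0.0307] w 0.0706 F [-0.7  0.3  0.7]
[[ 0.003 -0.814  0.581]
 [ 0.001  0.581  0.814]
 [-1.    -0.001  0.003]]
q [ 0.44  0.42  1.35  0.    1.36 -0.51] curyaw 0.9509 tilt [0.0026 0.0013]
turn x 0.0009 | shift cm x -0.03 y 0.05 z -0.12
turn x -3.1407 | shift cm x -0.03 y -0.05 z 0.12
```

View pics/s21.png

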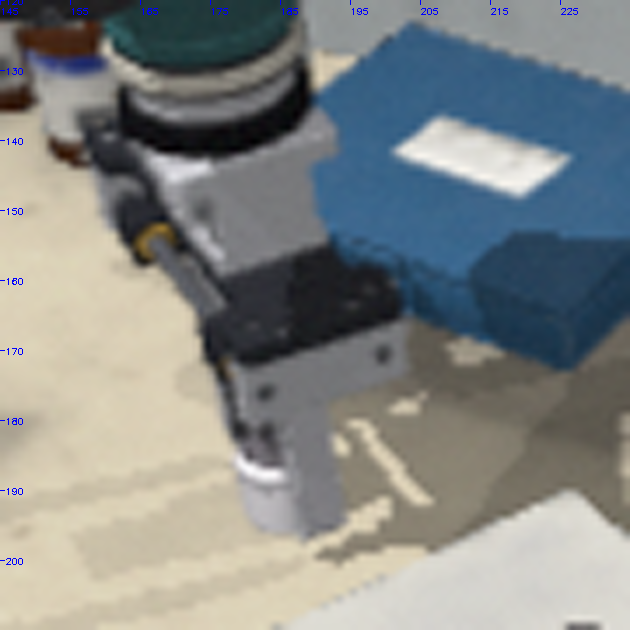

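Request:
step_arm(motion="60 0 0 0 0 0 0;50 0 0 0 0 0 0;40 0 0 0 0 0 0;40 0 0 0 0 0 0;40 0 0 0 0 0 0;40 0 0 0 0 0 0")

```text
time: 47.98
tool_pos: [0.568, 0.33, 0.0295]
ee_rot: [-0.233, 1.569, 0.718]
wrist_force: [0.0, 2.0, 1.2]
width: 0.0467
```

Run:
```python
from pod import *
o,R=st(); print(o['tool_pos'][:2]-.0035*R[:2,2])
```

```text
t 47.98 pos [0.568  0.33   0.0295] w 0.0467 F [0.  2.  1.2]
[[ 0.001 -0.814  0.581]
 [ 0.001  0.581  0.814]
 [-1.    -0.     0.002]]
[0.56599191 0.32717517]
```

Request:
step_arm(motion="70 0 0 0 0 0 0;70 0 0 0 0 0 0;70 0 0 0 0 0 0;70 -1 0 0 0 0 0;70 -2 0 0 0 0 0;70 -2 0 0 0 0 0;70 -2 0 0 0 0 0;70 -1 0 0 0 0 0;70 0 0 0 0 0 0")

```text
time: 48.73
tool_pos: [0.5694, 0.3304, 0.1133]
ee_rot: [-0.512, 1.564, 0.439]
wrist_force: [0.5, -0.1, 1.1]
width: 0.0658
```

Request:
step_arm(motion="40 0 0 0 0.098 0 0;40 0 0 0 0.098 0 0;40 0 0 0 0.098 0 0;40 0 0 0 0.098 0 0;40 0 0 0 0.098 0 0;40 0 0 0 0.098 0 0;40 0 0 0 0.098 0 0;40 0 0 0 0.098 0 0;40 0 0 0 0.098 0 0;40 0 0 0 0.098 0 0;40 0 0 0 0.098 0 0;40 0 0 0 0.098 0 0;40 0 0 0 0.098 0 0;40 0 0 0 0.098 0 0;40 0 0 0 0.098 0 0;40 0 0 0 0.098 0 0;40 0 -0.35 0 0 0 0;40 0 0 0 0 0 0;40 0 0 0 0 0 0")

```text
time: 50.32
tool_pos: [0.5651, 0.3263, 0.1081]
ee_rot: [-2.141, 1.569, -2.756]
wrist_force: [0.1, 0.1, 0.1]
width: 0.038
```

Run:
```python
from pod import *
go(.566,.3272,.0555,-.62)
```

```text
t 50.32 pos [0.5651 0.3263 0.1081] w 0.038 F [0.1 0.1 0.1]
[[-0.001  0.577  0.817]
 [-0.001  0.817 -0.577]
 [-1.    -0.001 -0.001]]
q [0.44 0.36 1.28 0.   1.51 1.05] curyaw -0.6151 tilt [-0.0014 -0.0006]
turn x 0.0049 | shift cm x 5.26 y 0.12 z 0.02
turn x -3.1367 | shift cm x 5.26 y -0.12 z -0.02
```

Request:
step_arm(motion="40 1.5 0.05 0.02 0.005 0 0;40 1.5 0 0 0 0 0;40 1.2 0 0 0 0 0;40 0.7 0 0 0 0 0;40 0.2 0 0 0 0 0;40 0 0 0 0 0 0;40 0 0 0 0 0 0;40 0 0 0 0 0 0;40 0 0 0 0 0 0")

```text
time: 51.07
tool_pos: [0.5666, 0.3273, 0.0591]
ee_rot: [1.096, 1.569, 0.474]
wrist_force: [0.7, 0.2, -1.2]
width: 0.0377
```

Run:
```python
from pod import *
go(.566,.3272,.0555,-.62)
im=snapshot("scene")
crop("scene","s22",145,120,90,90,7,im)
```

```text
t 51.07 pos [0.5666 0.3273 0.0591] w 0.0377 F [ 0.7  0.2 -1.2]
[[ 0.002  0.583  0.813]
 [ 0.001  0.813 -0.583]
 [-1.     0.002  0.001]]
q [0.44 0.4  1.33 0.   1.41 1.06] curyaw -0.6219 tilt [0.0018 0.0009]
turn x -0.0019 | shift cm x 0.36 y -0.05 z -0.05
turn x 3.1397 | shift cm x 0.36 y 0.05 z 0.05
```

View pics/s22.png

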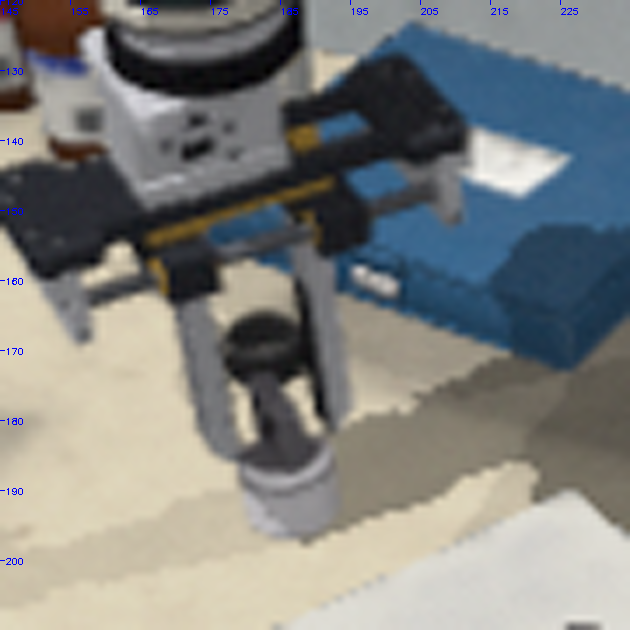

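Request:
step_arm(motion="40 0.35 -0.03 -0.05 0 0 0;40 0 0 0 0 0 0;40 0 0 0 0 0 0;20 0 0 0 0 0 0;0 0 0 0 0 0 0;0 0 0 0 0 0 0;0 0 0 0 0 0 0;0 0 0 0 0 0 0;0 0 0 0 0 0 0")

```text
time: 51.87
tool_pos: [0.5653, 0.327, 0.0543]
ee_rot: [-2.319, 1.57, -2.941]
wrist_force: [0.3, -0.2, -0.0]
width: 0.0117
```

Run:
```python
from pod import *
go(.566,.3272,.0555,-.62)
```

```text
t 51.87 pos [0.5653 0.327  0.0543] w 0.0117 F [ 0.3 -0.2 -0. ]
[[-0.     0.583  0.813]
 [-0.     0.813 -0.583]
 [-1.    -0.    -0.   ]]
q [0.44 0.4  1.34 0.   1.41 1.06] curyaw -0.622 tilt [-0.0004 -0.0001]
turn x -0.0020 | shift cm x -0.12 y 0.06 z 0.04
turn x 3.1396 | shift cm x -0.12 y -0.06 z -0.04
```

Request:
step_arm(motion="0 -0.6 0 0 0 0 0;0 -1.5 0 0 0 0 0;0 -2 0 0 0 0 0;0 -2 0 0 0 0 0;0 -2 0 0 0 0 0;0 -2 0 0 0 0 0;0 -2 0 0 0 0 0;0 -2 0 0 0 0 0;0 -1 0 0 0 0 0;0 0 0 0 0.097 0 0;0 0 0 0 0.097 0 0;0 0 0 0 0.097 0 0;0 0 0 0 0.097 0 0;0 0 0 0 0.097 0 0;0 0 0 0 0.097 0 0;0 0 0 0 0.097 0 0;0 0 0 0 0.097 0 0;0 0 0 0 0.097 0 0;0 0 0 0 0.097 0 0;0 0 0 0 0.097 0 0")

```text
time: 53.53
tool_pos: [0.5652, 0.3269, 0.2049]
ee_rot: [-1.102, 1.57, -2.795]
wrist_force: [-0.1, -0.4, -0.5]
width: 0.012
```

Run:
```python
from pod import *
go(.5370,.0022,.20,-1.688)
im=snapshot("scene")
crop("scene","s23",145,60,100,150,4,im)
```

```text
t 53.53 pos [0.5652 0.3269 0.2049] w 0.012 F [-0.1 -0.4 -0.5]
[[-0.001  0.992 -0.123]
 [-0.    -0.123 -0.992]
 [-1.    -0.001  0.001]]
q [0.44 0.32 1.13 0.   1.69 2.13] curyaw -1.6938 tilt [-0.0011 -0.0004]
turn x -0.0058 | shift cm x 0.49 y 1.00 z 32.58
turn x 3.1358 | shift cm x 0.49 y -1.00 z -32.58
```

View pics/s23.png

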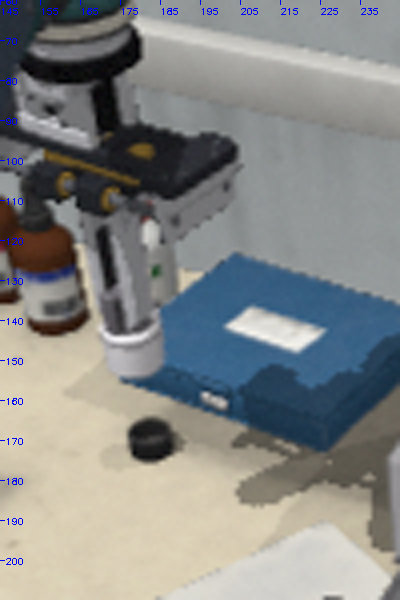

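Request:
step_arm(motion="0 0 0.07 1.15 -0.006 0 0;0 0 0.07 2.33 0 0 0;0 0 0.07 2.33 0 0 0;0 0 0.07 2.33 0 0 0;0 0 0.07 2.33 0 0 0;0 0 0.07 2.33 0 0 0;0 0 0.07 2.33 0 0 0;0 0 0.07 2.33 0 0 0;0 0 0.07 2.33 0 0 0;0 0 0.07 2.33 0 0 0;0 0 0.06 2.33 0 0 0;0 0 0.06 2.33 0 0 0;0 0 0.06 2.33 0 0 0;0 0 0.06 2.33 0 0 0;0 0 0 1.15 0 0 0;0 0 0 0 0 0 0;0 0 0 0 0 0 0;0 0 0 0 0 0 0")

```text
time: 55.08
tool_pos: [0.5382, 0.003, 0.2055]
ee_rot: [-3.082, 1.57, 1.52]
wrist_force: [-0.0, 0.1, -0.8]
width: 0.0118
```

Request:
step_arm(motion="0 1.5 0 0 0 0 0;0 1.5 0 0 0 0 0;0 1.5 0 0 0 0 0;0 1.5 0 0 0 0 0;0 1.5 0 0 0 0 0;0 1.5 0 0 0 0 0;0 1.2 0 0 0 0 0;0 0.7 0 0 0 0 0;0 0.2 0 0 0 0 0;0 0 0 0 0 0 0;0 0 0 0 0 0 0;0 0 0 0 0 0 0;0 0 0 0 0 0 0")

```text
time: 56.17
tool_pos: [0.539, 0.0021, 0.0956]
ee_rot: [1.629, 1.569, -0.054]
wrist_force: [0.4, 1.0, -0.7]
width: 0.0118
```

Run:
```python
from pod import *
go(.5364,.0023,.078,-1.688)
im=snapshot("scene")
crop("scene","s24",235,150,100,90,7,im)
```

```text
t 56.17 pos [0.539  0.0021 0.0956] w 0.0118 F [ 0.4  1.  -0.7]
[[ 0.002  0.994 -0.112]
 [-0.    -0.112 -0.994]
 [-1.     0.002 -0.   ]]
q [-0.1   0.12  1.59  0.    1.43  1.58] curyaw -1.683 tilt [ 0.0021 -0.0001]
turn x 0.0050 | shift cm x 1.76 y -0.26 z 0.01
turn x -3.1366 | shift cm x 1.76 y 0.26 z -0.01
```

View pics/s24.png

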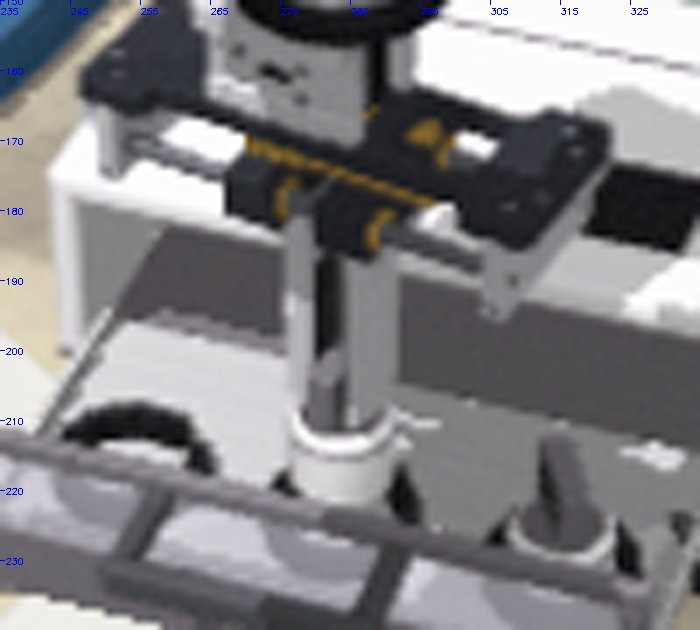

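Request:
step_arm(motion="0 0.3 -0.2 0 0 0 0;0 0.2 0 0 0 0 0;0 0 0 0 0 0 0;0 0 0 0 0 0 0;0 0 0 0 0 0 0;0 0 0 0 0 0 0")

```text
time: 56.72
tool_pos: [0.5363, 0.0024, 0.0895]
ee_rot: [2.195, 1.571, 0.512]
wrist_force: [-0.2, -1.1, -1.6]
width: 0.0116
```

Request:
step_arm(motion="0 0.3 0 0 0 0 0;0 0.2 0 0 0 0 0;0 0.2 0 0 0 0 0;0 0.2 0 0 0 0 0;0 0.2 0 0 0 0 0;0 0 0 0 0 0 0;0 0 0 0 0 0 0")

```text
time: 57.3
tool_pos: [0.5362, 0.0024, 0.0783]
ee_rot: [-1.803, 1.57, 2.797]
wrist_force: [0.2, 0.2, -0.8]
width: 0.0116
```

Past the rim level (0.081) with no force. Continue to the bottom (~0.067).

Request:
step_arm(motion="0 0.2 0 0 0 0 0;0 0.2 0 0 0 0 0;0 0.2 0 0 0 0 0;0 0.2 0 0 0 0 0;0 0.1 0 0 0 0 0;0 0.1 0 0 0 0 0;0 0 0 0 0 0 0;0 0 0 0 0 0 0")

```text
time: 57.97
tool_pos: [0.5365, 0.0023, 0.0684]
ee_rot: [1.775, 1.57, 0.092]
wrist_force: [0.9, 1.0, -2.2]
width: 0.0119
```

Request:
step_arm(motion="0 0.1 0 0 0 0 0;0 0 0 0 0 0 0;0 0 0 0 0 0 0")

```text
time: 58.22
tool_pos: [0.5365, 0.0024, 0.0676]
ee_rot: [1.744, 1.57, 0.061]
wrist_force: [1.7, -0.8, -0.7]
width: 0.0119
```

Request:
step_arm(motion="0 0.05 0 0 0 0 0;0 0 0 0 0 0 0;30 0 0 0 0 0 0;30 0 0 0 0 0 0;35 0 0 0 0 0 0;35 0 0 0 0 0 0;35 -1 0 0 0 0 0;35 -1.5 0 0 0 0 0;35 -2 0 0 0 0 0;35 -2 0 0 0 0 0;35 -2 0 0 0 0 0;35 -2 0 0 0 0 0;35 -2 0 0 0 0 0;35 -1 0 0 0 0 0;35 0 -2 0 0 0 0;35 0 -2.5 0 0 0 0;35 0 -2.5 0 0 0 0;35 0 -2.5 0 0 0 0;35 0 0 0 0 0 0")

```text
time: 59.8
tool_pos: [0.4385, 0.0136, 0.2021]
ee_rot: [-1.672, 1.569, 2.928]
wrist_force: [0.7, -0.1, -0.1]
width: 0.0329
```

Run:
```python
from pod import *
go(.43,-.0066,.20,.062)
im=snapshot("scene")
crop("scene","s25",235,160,120,95,6,im,np.r_[podpts("scene",.5424,-.0855,.60,.013),podpts("scene",.537,.0022,-.117,.013)])
crop("scene","s25b",0,0,560,420,1,im)
im=snapshot("top")
crop("top","t25",235,175,120,85,6,im)
```

```text
t 59.8 pos [0.4385 0.0136 0.2021] w 0.0329 F [ 0.7 -0.1 -0.1]
[[-0.002  0.994 -0.111]
 [ 0.    -0.111 -0.994]
 [-1.    -0.002 -0.   ]]
q [-0.1  -0.16  1.65  0.    1.65  1.58] curyaw -1.6825 tilt [-0.0017  0.0004]
turn x -1.7445 | shift cm x 0.21 y -1.97 z -0.97
turn x 1.3971 | shift cm x 0.21 y 1.97 z 0.97
```

View pics/s25.png

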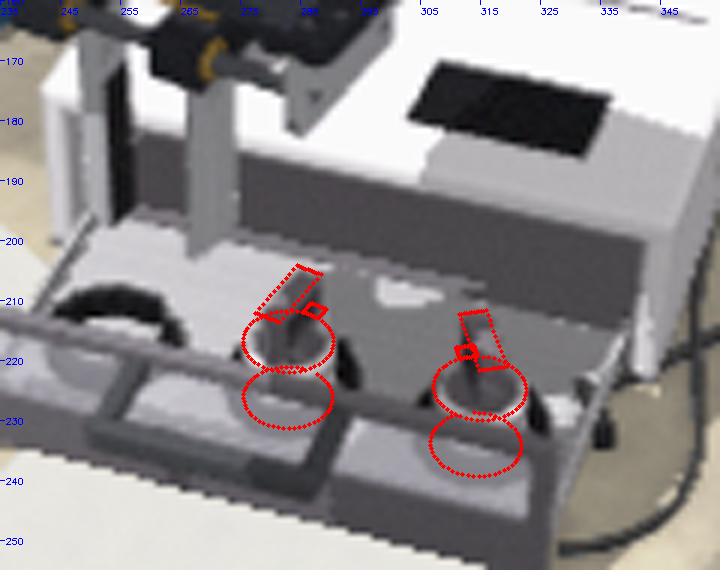

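View pics/s25b.png

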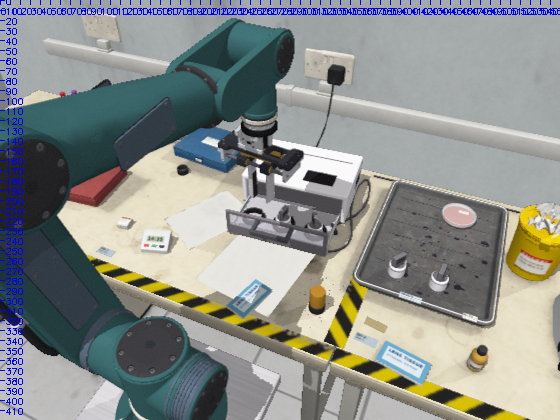

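View pics/t25.png

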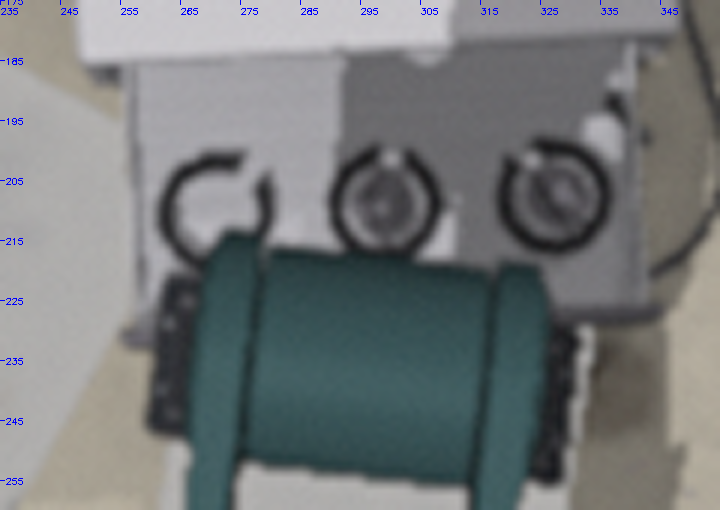

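Request:
step_arm(motion="42 0 0 0 -0.097 0 0;42 0 0 0 -0.097 0 0;42 0 0 0 -0.097 0 0;42 0 0 0 -0.097 0 0;42 0 0 0 -0.097 0 0;42 0 0 0 -0.097 0 0;42 0 0 0 -0.097 0 0;42 0 0 0 -0.097 0 0;42 0 0 0 -0.097 0 0;42 0 0 0 -0.097 0 0;42 0 0 0 -0.097 0 0;42 0 0 0 -0.097 0 0;42 0 0 0 -0.097 0 0;42 0 0 0 -0.097 0 0;42 0 0 0 -0.097 0 0;42 0 0 0 -0.097 0 0;42 0 0 0 -0.097 0 0;42 0 0 0 -0.096 0 0;42 0 -1 -0.5 0 0 0;42 0 -0.97 -0.5 0 0 0")

```text
time: 61.57
tool_pos: [0.4335, -0.008, 0.2018]
ee_rot: [-2.701, 1.57, -2.64]
wrist_force: [0.2, -0.3, -1.6]
width: 0.039
```

Request:
step_arm(motion="42 1.5 0 0 0 0 0;42 1.5 0 0 0 0 0;42 1.5 0 0 0 0 0;42 0 0 0 0 0 0;42 0 0 0 0 0 0;42 0 0 0 0 0 0")

```text
time: 62.07
tool_pos: [0.4335, -0.0079, 0.1578]
ee_rot: [-0.268, 1.57, -0.207]
wrist_force: [-0.1, 0.6, -0.1]
width: 0.0396
```

Run:
```python
from pod import *
go(.4293,-.0066,.078,.062)
im=snapshot("scene")
crop("scene","s26",205,160,120,95,6,im)
```

```text
t 62.07 pos [ 0.4335 -0.0079  0.1578] w 0.0396 F [-0.1  0.6 -0.1]
[[ 0.001 -0.06   0.998]
 [-0.     0.998  0.06 ]
 [-1.    -0.     0.001]]
q [-0.15 -0.15  1.74 -0.    1.56 -0.21] curyaw 0.0604 tilt [ 0.0012 -0.0002]
turn x -0.0016 | shift cm x 7.98 y 0.16 z -0.42
turn x 3.1400 | shift cm x 7.98 y -0.16 z 0.42
```

View pics/s26.png

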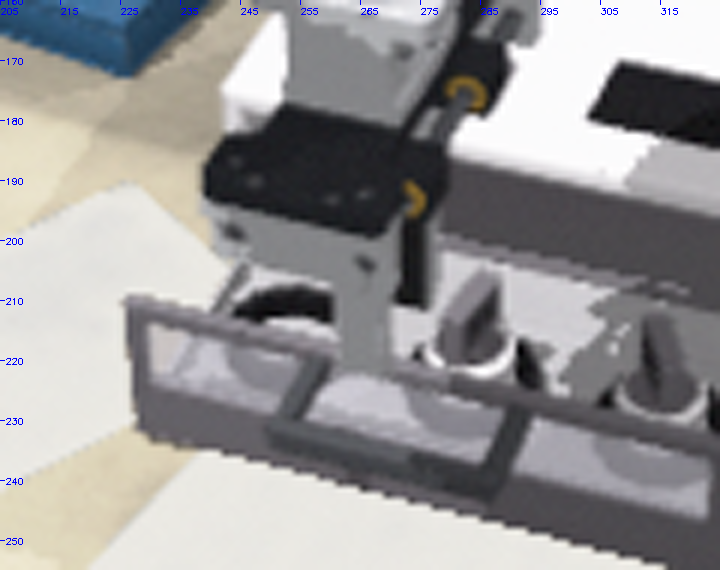

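Request:
step_arm(motion="42 1 0.1 -0.2 0 0 0;42 1.5 0.06 -0.2 0 0 0;42 1.5 0 0 0 0 0;42 1.5 0 0 0 0 0;42 1.3 0 0 0 0 0;42 0.7 0 0 0 0 0;42 0.3 0 0 0 0 0;42 0 0 0 0 0 0;42 0 0 0 0 0 0;42 0 0 0 0 0 0")

```text
time: 62.95
tool_pos: [0.4298, -0.006, 0.08]
ee_rot: [-0.158, 1.569, -0.096]
wrist_force: [1.0, 0.7, -0.1]
width: 0.0395
```

Run:
```python
from pod import *
go(.4293,-.0066,.078,.062)
im=snapshot("scene")
crop("scene","s27",205,160,120,95,6,im)
```

```text
t 62.95 pos [ 0.4298 -0.006   0.08  ] w 0.0395 F [ 1.   0.7 -0.1]
[[ 0.002 -0.062  0.998]
 [-0.     0.998  0.062]
 [-1.    -0.     0.002]]
q [-0.15 -0.11  1.86  0.    1.39 -0.21] curyaw 0.0621 tilt [ 0.002  -0.0002]
turn x 0.0001 | shift cm x 0.20 y -0.06 z -0.05
turn x -3.1415 | shift cm x 0.20 y 0.06 z 0.05
```

View pics/s27.png

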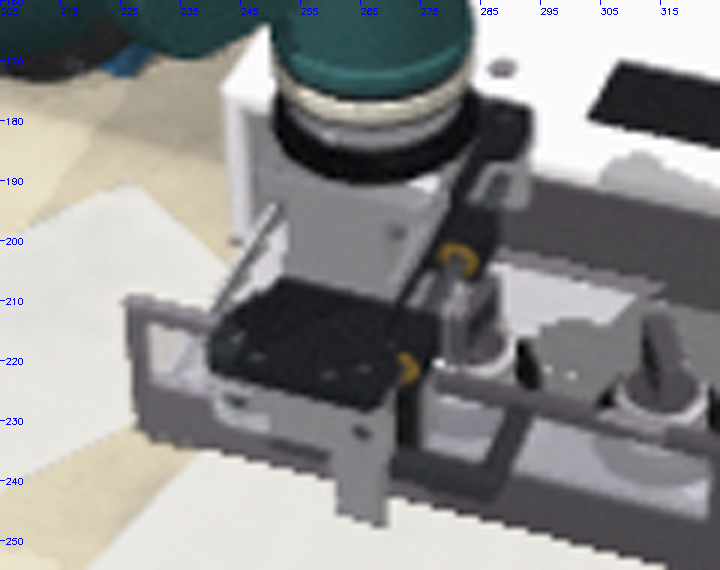

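Request:
step_arm(motion="0 0.2 0 0 0 0 0;0 0 0 0 0 0 0;0 0 0 0 0 0 0;0 0 0 0 0 0 0;0 0 0 0 0 0 0;0 0 0 0 0 0 0")

```text
time: 63.5
tool_pos: [0.4292, -0.0059, 0.0771]
ee_rot: [0.111, 1.57, 0.173]
wrist_force: [0.3, -0.2, 0.9]
width: 0.0098
```

Request:
step_arm(motion="0 0 0 0.4 0 0 0;0 0 0 0.7 0 0 0;0 0 0 0.7 0 0 0;0 0 0 0.7 0 0 0;0 0 0 0.7 0 0 0;0 0 0 0.7 0 0 0;0 0 0 0.7 0 0 0;0 0 0 0.7 0 0 0;0 0 0 0.7 0 0 0;0 0 0 0.7 0 0 0;0 0 0 0.7 0 0 0;0 0 0 0.7 0 0 0;0 0 0 0.7 0 0 0;0 0 0 0.7 0 0 0;0 0 0 0.7 0 0 0;0 0 0 0.7 0 0 0;0 0 0 0.7 0 0 0;0 0 0 0.4 0 0 0;0 0 0 0 0 0 0;0 0 0 0 0 0 0")

```text
time: 65.17
tool_pos: [0.5505, 0.0023, 0.0771]
ee_rot: [0.317, 1.567, 0.379]
wrist_force: [1.6, 5.3, 1.9]
width: 0.0099
```

Run:
```python
from pod import *
go(.558,.0021,.078,.062)
```

```text
t 65.17 pos [0.5505 0.0023 0.0771] w 0.0099 F [1.6 5.3 1.9]
[[ 0.004 -0.062  0.998]
 [ 0.001  0.998  0.062]
 [-1.     0.001  0.004]]
q [-0.1   0.16  1.59  0.    1.39 -0.16] curyaw 0.0623 tilt [0.0037 0.0015]
turn x 0.0003 | shift cm x -0.09 y -0.06 z 0.74
turn x -3.1413 | shift cm x -0.09 y 0.06 z -0.74
```

Request:
step_arm(motion="0 0 -0.03 0.2 0 0 0;0 0 -0.03 0.2 0 0 0;0 0 0 0.2 0 0 0;0 0 0 0.15 0 0 0;0 0 0 0.1 0 0 0;0 0 0 0 0 0 0;0 0 0 0 0 0 0")

```text
time: 65.75
tool_pos: [0.5574, 0.0027, 0.0771]
ee_rot: [1.351, 1.568, 1.413]
wrist_force: [-2.4, 5.4, 3.6]
width: 0.0094
```

Request:
step_arm(motion="0 0 0 0.1 0 0 0;0 0 0 0.1 0 0 0;0 0 0 0 0 0 0;0 0 0 0 0 0 0")

```text
time: 66.08
tool_pos: [0.5593, 0.0028, 0.0771]
ee_rot: [1.434, 1.568, 1.496]
wrist_force: [-3.1, 6.3, 3.2]
width: 0.0098
```

Request:
step_arm(motion="0 0 0 0.1 0 0 0;0 0 0 0.1 0 0 0;0 0 0 0 0 0 0")

```text
time: 66.33
tool_pos: [0.561, 0.0029, 0.0771]
ee_rot: [1.773, 1.568, 1.835]
wrist_force: [-3.8, 6.7, 5.3]
width: 0.0096
```

Request:
step_arm(motion="0 0 0 0.1 0 0 0;0 0 0 0.1 0 0 0;0 0 0 0 0 0 0")

```text
time: 66.58
tool_pos: [0.561, 0.003, 0.077]
ee_rot: [2.719, 1.565, 2.782]
wrist_force: [-8.8, 6.8, 8.0]
width: 0.0097
```

Request:
step_arm(motion="0 0 0 0.1 0 0 0;0 0 0 0.1 0 0 0;0 0 0 0 0 0 0")

```text
time: 66.83
tool_pos: [0.561, 0.003, 0.077]
ee_rot: [2.909, 1.56, 2.972]
wrist_force: [-13.8, 5.4, 11.8]
width: 0.0094
```

Request:
step_arm(motion="0 0 0 0.1 0 0 0;0 0 0 0.1 0 0 0;0 0 0 0 0 0 0;0 0 0 0 0 0 0")

```text
time: 67.17
tool_pos: [0.5611, 0.0029, 0.077]
ee_rot: [2.98, 1.556, 3.043]
wrist_force: [-19.6, 5.6, 15.1]
width: 0.0097
```

Run:
```python
from pod import *
st()
im=snapshot("scene")
crop("scene","s28",225,130,140,100,5,im)
```

```text
t 67.17 pos [0.5611 0.0029 0.077 ] w 0.0097 F [-19.6   5.6  15.1]
[[-0.015 -0.062  0.998]
 [ 0.001  0.998  0.062]
 [-1.     0.002 -0.015]]
```

View pics/s28.png

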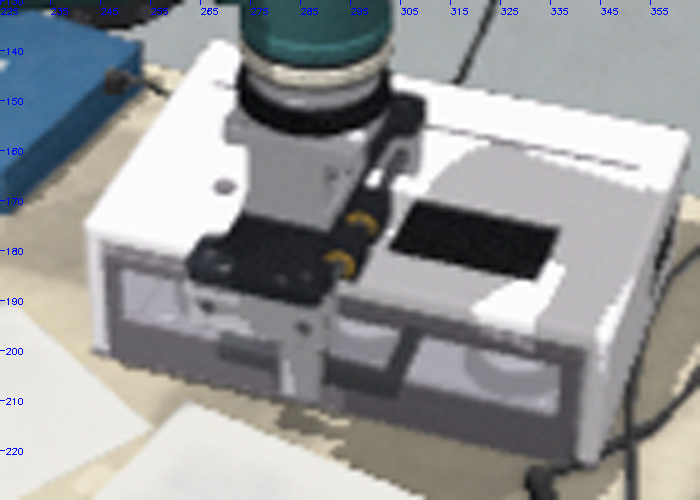

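Request:
step_arm(motion="0 0 0 -0.4 0 0 0;0 0 0 0 0 0 0;42 0 0 0 0 0 0;42 0 0 0 0 0 0;42 0 0 0 0 0 0;42 0 0 0 0 0 0;42 -1 0 0 0 0 0;42 -1.5 0 0 0 0 0;42 -2 0 0 0 0 0;42 -2 0 0 0 0 0;42 -2 0 0 0 0 0;42 -2 0 0 0 0 0;42 -2 0 0 0 0 0;42 0 0 -3 0 0 0;42 0 0 -3 0 0 0;42 0 0 -3 0 0 0;42 0 0 -3 0 0 0;42 0 0 -3 0 0 0;42 0 0 0 0 0 0;42 0 0 0 0 0 0")

```text
time: 68.88
tool_pos: [0.4133, -0.0078, 0.2031]
ee_rot: [-0.28, 1.568, -0.219]
wrist_force: [0.6, 0.6, 0.2]
width: 0.0397
```

Run:
```python
from pod import *
st()
im=snapshot("scene")
crop("scene","s29",225,130,280,180,2,im)
crop("scene","s29b",235,135,135,90,5,im)
im=snapshot("top")
crop("top","t29",150,100,330,220,2,im)
```

```text
t 68.88 pos [ 0.4133 -0.0078  0.2031] w 0.0397 F [0.6 0.6 0.2]
[[ 0.003 -0.061  0.998]
 [-0.001  0.998  0.061]
 [-1.    -0.001  0.003]]
```

View pics/s29.png

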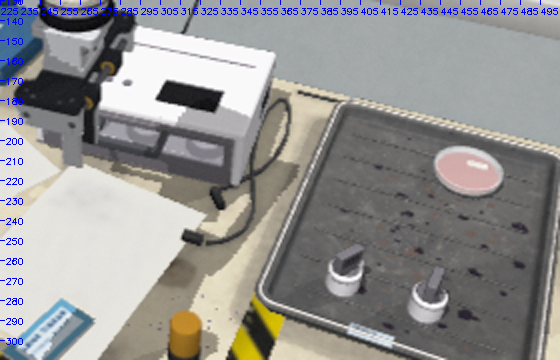

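View pics/s29b.png

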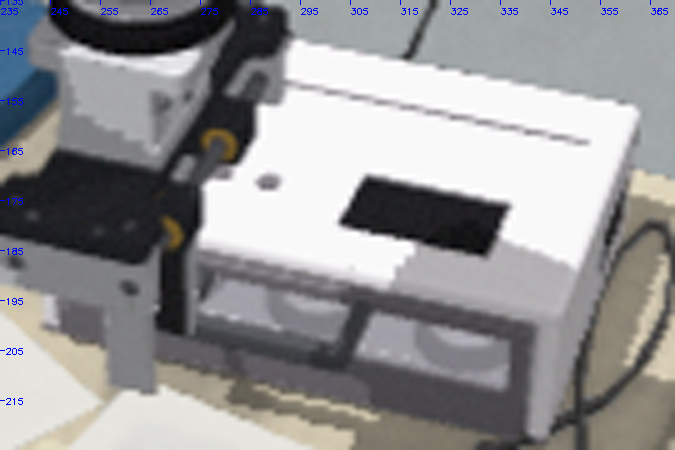

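View pics/t29.png

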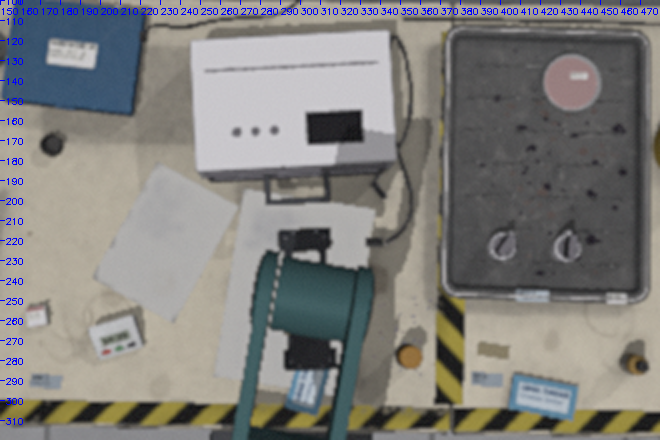

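Run:
```python
from bench import robot
print(robot.close_job())
```

```text
the job is handed in; nothing more can be done
None
```

The pod change is done and handed in at about 69 s of the 210 s limit. Two used pods were in the drawer (left and middle pockets) and two fresh pods were on the bench.

- **Used pods:** both stand upright in the near half of the staining tray, confirmed in the last pictures.
- **Fresh pods:** one is in the right pocket and one in the middle pocket. Each rib went into its slot with under 3 N on the wrist. Both went down to within about 1 mm of the calculated full depth, and the pictures before closing showed the ribs in the slots. The left pocket is left empty.
- **Drawer:** I pushed it home until it no longer moved, with the push rising to about 20 N, then let go. It stopped about 3 mm further in than where I first gripped the handle, so it either started slightly open or the grip slipped a little.
- **Other things:** the dust cap and the coverslip box are where they were, and the arm ended clear of everything. No fresh pod was knocked aside.

No check failed or disagreed apart from that 3 mm.

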